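Hang the sieve clamping hoop on its sprung keeper hook

ROBOT

A 7-joint arm with a two-finger parallel gripper is mounted at the origin on the work surface. World frame = base frame: x ahead of the robot, y to its left, z up, the work surface at z = 0. Lengths are in m, angles in rad, forces in N, time in s.
With the tool pointing down it reaches from about 0.425 to 0.925 m from the base axis. Payload 6.8 kg.
Tool frame: the origin (TCP) lies at the very end of the fingers, on their centre line; the grasp point (between the pads) lies 19 mm behind it; z points along the fingers, x is the direction in which the jaws open and shut, and the axes are right-handed (so a half turn about z gives the same grasp; the last joint's range is limited). The gripper opens to 85 mm and grips with 20 to 120 N. Pads are 22 mm wide; open, the fingers measure 114 mm over their backs; the gripper's body (76 mm by 85 mm) begins 54 mm behind the grasp point. The pads swing forward as they close: fully open they stand 13 mm farther back than shut.
Start: joints at [-1.356, 0.477, 0.022, 1.555, -0.011, 1.109, -0.083], TCP at [0.214, 0.64, 0.231] pointing down, gripper open.
Joint ranges: [-2.96, 2.96], [-0.34, 2.1], [-1.41, 1.46], [0.24, 2.44], [-1.37, 4.51], [0.17, 1.92], [-2.96, 2.96]. Speed limits (rad/s): [2.39, 2.39, 3.14, 3.14, 3.14, 3.14, 3.14].

INTERFACE

Orientations are given as a rotation vector (axis times angle).
In Python, from bench import * gives the robot as it stands.
- The arm moves only by the tool servo_tool, never from a script. Its argument "increments" is one flat list of numbers, 7 for each row, row after row: the shift along the tool's x, y, z in mm, then the turn, a rotation vector about the tool's x, y, z in rad, then the finger opening in mm, from 0 to 85.4. In form: [tx, ty, tz, wx, wy, wz, fingers, tx, ty, tz, wx, wy, wz, fingers, ...]. A call has exactly 8 rows; each row shifts and turns the commanded pose from where the row before left it, along the tool's axes as they then stand; what a row does not reach is not made up. A row lasts 1/8 s, in which the tool goes at most 62.5 mm and 10.7 degrees, less where a joint would pass 70% of its speed; a pose out of reach is approached as far as the arm can. A call is refused whole if a number of a shift passes 62.5 or a number of a turn 0.188, either way. A call with a gripper value outside its range is refused whole. The fingers move at their own pace and stop on an object; "squeeze" is the grip in N (left out, the last holds). Time passes only in rows, so rows that do not move let the fingers close, or fill a call up. It gives the time, the measured TCP pose, the force and the opening at its end, in the units of the state.
- get_obs(): the state, without advancing time (a new reading comes with each control period).
- grab_frame(name): name is "scene" or "top" or "wrist"; returns (picture, depth): 480x640x3 uint8, red, green, blue; 480x640 float32, m along the optical axis (not along the pixel's ray), 0 where there is no reading.
- calibration(name): a dict with "fx", "fy", "cx", "cy" (pixels), "k1" (the pictures are not rectified: a ray, as slopes to the right and down, at radius r is drawn at 1 + k1 r^2 times it, then the intrinsics apply), "eye" and "orientation" of the camera in the world; the wrist camera has in their place "T_tool_cam" (4x4, takes a point from camera to tool coordinates, whose origin is the TCP and whose axes are the tool frame's). Camera axes: x right, y up, looking along -z (the intrinsics and any distortion apply to the point x, -y, -z); pixel columns grow to the right and rows downward; lengths in m; the calibration is good to about 2 mm. A picture is of the moment at which its call begins: read the wrist's pose just before it. calibration takes no time and is no camera call.
- hand_in(): hands the job in, once; it reports no verdict.
The state is a dict: "clock": time; "joints": joint angles; "qvel": joint speeds; "tau": joint torques, N m; "tcp_pos": TCP position; "orientation": TCP orientation; "contact_force": force on the tool from outside, world axes, zero at the start; "moment": the same for the moment, N m; "grip_width": finger opening in m.
Only numpy, scipy, OpenCV 4.12 (cv2) and the standard library are available. Lean on these libraries where they do the work, as an engineer would, in place of code of your own. Each camera call takes 0.05 s, during which the arm holds its last target.

TASK

Lift the steel clamping hoop out of its wooden rack by the rim and hang it on the high J-hook of the stand: push its rim gently down through the hook's spring gate, set it down lightly (do not drop it) on the white saddle at the bottom so that the gate has sprung shut above it, and only then let go. Leave the hoop hanging still and the other things on the bench where they are; never force the hook.

Things in the scene. Friction and masses are not known exactly. Their poses are not given: they have to be found in the camera images.
- hoop: Plain steel hoop, 200 mm outside and 176 mm inside diameter, the rim 12 mm deep radially and 12 mm thick along the axis; 0.24 to 0.4 kg. Origin at the centre of the ring. Its own x axis is the hoop's axis (level while the hoop stands upright), y is level in the plane of the hoop, z up. It starts standing upright in the rack, top about 213 mm above the bench, and may lean a degree or two.
- rack: Fixed light wooden rack, 100 x 150 mm foot, 62 mm high: two upright boards along its y axis with a 13.5 mm slot between them, in which the hoop stands across the rack's x axis, resting 12 mm above the bench. Origin at the centre of its underside, z up. Above 62 mm the hoop is free.
- stand: Fixed grey stand of the hook: foot 160 x 120 x 14 mm, centred 20 mm along +x from the origin. Origin on the bench directly below the middle of the hook's throat and saddle; z up; the hook's open tip points along the stand's -x axis. All of the hook is 9 to 12 mm wide and lies in the stand's x-z plane, so beside it (25 mm or more in y) there is room for fingers.
- below_saddle (a point): Point on the stand's foot, 14 mm above the bench, directly below the saddle's middle. Throat above it: tip bar at x = -15 mm, shank at x = +15 mm. Red tip ball (flared out to x = -28 mm) and shank top reach 58 mm above the saddle. The hoop hangs with its axis along the stand's x, its centre above this point, 88 mm below the saddle. The rim passes the gate best centred at x = -8 to +2 mm.
- gate (a joint): Brass spring gate across the mouth of the hook, hinged on the shank 48 mm above the saddle, 29 mm long to the tip bar. Value in rad: 0 shut, growing as it is pushed downward and inward, up to 1.45. A rim pushed down on it needs about 5 to 11 N (the hoop's own weight is not enough); after some 30 mm of pushing the rim's outer edge slips below the gate's end and it springs shut above the rim.
- saddle (a joint): White sprung saddle, 26 x 12 mm, at the bottom of the throat. Value in m: 0 free, growing as it is pressed down, solid at 0.004. It begins to yield at 0.9 N and is fully down at 3.3 N; under the resting hoop it reads 0.002 or more. Once it is down it must not be pressed with more than 10 N.
- rod_top (a point): Top of the stand's 14 mm steel rod, 58 mm behind the throat (stand's +x), 285 mm above the bench. The yellow hook is clamped on this rod by hand (blue block): its white saddle, the seat for the rim, lies anywhere between 215 and 275 mm above the bench. That height is NOT measured: see or feel it. The hook's lowest bar is 24 mm below the saddle, the clamp (30 mm wide, knob to y = +37 mm) 32 mm.
- jar: White plastic jar with lid, 60 mm across, 78 mm high, standing on the bench; leave it alone. Origin at its underside.
- weight: Brass 200 g weight, 32 mm across, 52 mm high, standing on the bench; leave it alone. Origin at its underside.
- beaker: Glass beaker, 68 mm across, 90 mm high, standing on the bench; leave it alone. Origin at its underside.
- dish: White ceramic bowl, 84 mm across, 35 mm high, standing on the bench; leave it alone. Origin at its underside.
- brush: Sieve brush, 180 mm long, lying on the bench; leave it alone.
- sieve_pan: Steel sieve pan, 140 mm across, 45 mm high, standing on the bench; leave it alone. Origin at its underside.
Mind the look-alikes: they are no part of the job. Several things have the shape of the hoop; the one meant has the colours described above.

How it is judged:
On the way, in this order (a step that is already met when the one before it is completed fails the run):
1. the hoop is lifted clear of the rack in the fingers (height (world z) of hoop above 0.165 m and contact force between hoop and rack below 0.1 N and contact force between the fingers and hoop above 1 N), for 0.2 s.
2. the held rim pushes the spring gate open (value of joint gate above 0.6 rad and contact force between hoop and stand above 0.5 N and contact force between the fingers and hoop above 1 N), for 0.05 s.
3. the rim, still held, is set down on the saddle with the gate shut above it (value of joint saddle above 0.001 m and value of joint gate below 0.15 rad and contact force between the fingers and hoop above 1 N and horizontal distance between hoop and below_saddle below 0.025 m), for 0.15 s.
At the end, for the whole second after the job is handed in: The hoop hangs still on the hook, square to it within 20 degrees, its centre within 20 mm of the vertical line through the saddle, its rim pressing the saddle down at least 1 mm, the gate shut (under 0.15 rad) above it, and the robot has let go (value of joint saddle above 0.001 m and value of joint gate below 0.15 rad and horizontal distance between hoop and below_saddle below 0.02 m and angle between the x axis of hoop and the x axis of stand, either way round below 0.35 rad and height (world z) of hoop above 0.11 m and linear speed of hoop below 0.03 m/s and angular speed of hoop below 0.4 rad/s); the robot touches nothing.
It fails at once if the hoop and the hook stand press on each other with more than 20 N (contact force between hoop and stand above 20 N).
It fails at once if the rim is pressed on the fully sunk saddle with more than 10 N (value of joint saddle above 0.0035 m and contact force between hoop and stand above 10 N).
It fails at once if the robot presses on the stand with more than 20 N (contact force between any of the fingers, the arm and stand above 20 N).
It fails at once if another thing on the bench is shifted by more than 30 mm (distance of any of jar, weight, beaker, dish, brush, sieve_pan from where it was at the start of the episode above 0.03 m).
It also fails if it takes over 72 s, if anything falls off the work surface, if the arm or the gripper's body presses on something with over 40 N, if the wrist force passes 120 N, or if a joint passes its speed limit or range.

## Working session

There is one attempt and no reset: what is moved stays moved. The work goes in short steps, Python scripts to look and compute and a tool call to move; the robot and the scene stay as the last step left them, time stands still between calls to the robot, and variables do not carry over. Pictures are saved under pics/ and viewed, and the job is handed in when it is done.

Besides the shell and the picture viewer there is one more tool, called after "Request:" as name(argument=value, ...) on one line, values as JSON. servo_tool: Moves the arm, as the interface text tells. Its arguments: {"type":"object","properties":{"increments":{"type":"array","items":{"type":"number"}},"squeeze":{"type":"number"}},"required":["increments"]}

```bash
ls; mkdir -p pics
python3 - <<'E'
from bench import *
import cv2,numpy as np
o=get_obs();print(o)
for n in("scene","top","wrist"):
    p,d=grab_frame(n);cv2.imwrite(f"pics/{n}0.png",p[:,:,::-1]);np.save(f"pics/{n}0.npy",d);print(n,calibration(n))
E
```

```text
pics
{'clock': 0.0, 'joints': array([-1.35607362,  0.47783651,  0.02235294,  1.5564248 , -0.01149295,
        1.10927755, -0.08309084]), 'qvel': array([ 1.01049396e-03,  5.02136020e-04, -7.73487664e-05, -1.50143764e-03,
       -5.07111923e-04, -1.80315407e-03, -8.72354767e-04]), 'tau': array([-8.56173319e-04, -5.96458268e+01,  1.60718735e+00, -2.81193370e+01,
        1.22806284e-02,  9.19874583e-03, -8.34082414e-06]), 'tcp_pos': array([0.21398076, 0.63958129, 0.2303128 ]), 'orientation': array([ 2.54859892e+00,  1.83489441e+00, -2.17270208e-03]), 'contact_force': array([-1.15136005,  0.05067732, -0.16519205]), 'moment': array([0.00703021, 0.04428656, 0.04357073]), 'grip_width': 0.0854328777029435}
scene {'fx': 444.6738385706356, 'fy': 444.6738385706356, 'cx': 310.5305351739317, 'cy': 240.3213063527928, 'k1': 0.027340914000521854, 'eye': array([1.27300507, 0.52273475, 0.77084615]), 'orientation': array([0.58377389, 1.06115291, 1.94216466])}
top {'fx': 525.8748908412605, 'fy': 525.8748908412605, 'cx': 322.44570382873724, 'cy': 246.32017392015487, 'k1': -0.14723531789542652, 'eye': array([0.22603132, 0.0199167 , 1.57631161]), 'orientation': array([ 0.15881121, -0.16055665, -1.57478371])}
wrist {'fx': 350.43142364503706, 'fy': 350.43142364503706, 'cx': 317.5947576201985, 'cy': 240.27790020647868, 'k1': -0.017794926852043237, 'T_tool_cam': array([[ 9.99999622e-01,  1.65634342e-05, -8.68872308e-04,
        -5.31691955e-04],
       [-2.41133602e-04, -9.55269950e-01, -2.95735127e-01,
        -7.52082062e-02],
       [-8.34905995e-04,  2.95735225e-01, -9.55269585e-01,
        -1.44307788e-01],
       [ 0.00000000e+00,  0.00000000e+00,  0.00000000e+00,
         1.00000000e+00]])}
```

View pics/scene0.png

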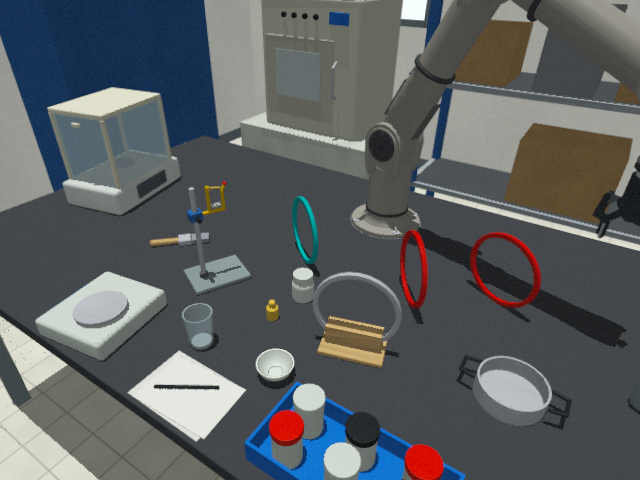

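View pics/top0.png

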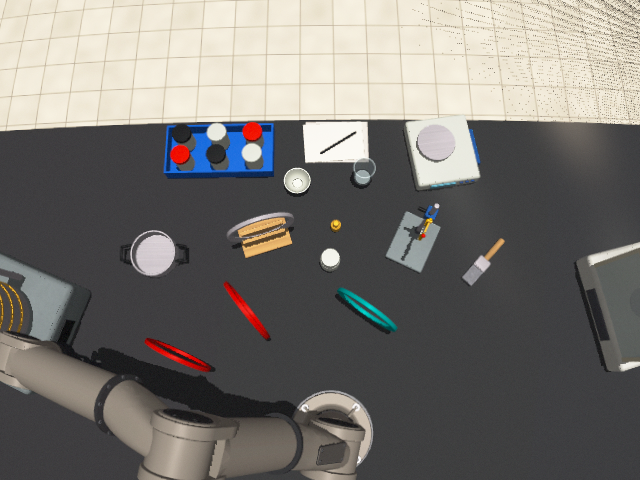

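View pics/wrist0.png

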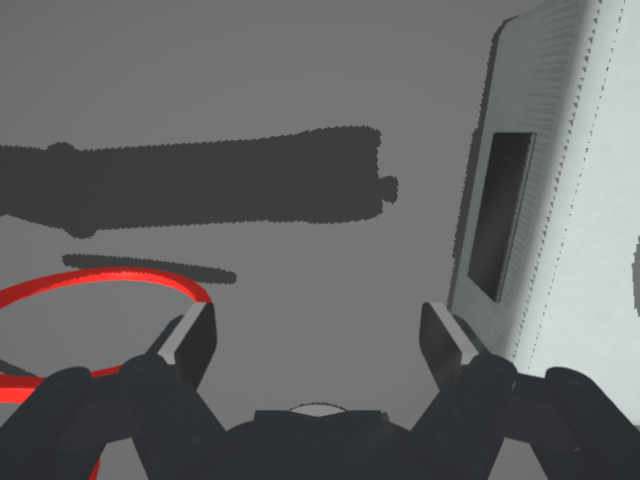

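```bash
cat > h.py <<'E'
import numpy as np,cv2
from scipy.spatial.transform import Rotation as R
def slopes(c,uv):
    K=np.array([[c['fx'],0,c['cx']],[0,c['fy'],c['cy']],[0,0,1]])
    return cv2.undistortPoints(np.asarray(uv,float).reshape(-1,1,2),K,np.array([c['k1'],0,0,0])).reshape(-1,2)
def camT(c,obs=None):
    if 'eye' in c: return R.from_rotvec(c['orientation']).as_matrix(),np.array(c['eye'])
    T=c['T_tool_cam'];Rt=R.from_rotvec(obs['orientation']).as_matrix()
    return Rt@T[:3,:3],Rt@T[:3,3]+obs['tcp_pos']
def cloud(c,d,obs=None):
    v,u=np.mgrid[0:480,0:640]
    s=slopes(c,np.stack([u.ravel(),v.ravel()],1))
    z=d.ravel()
    P=np.stack([s[:,0]*z,-s[:,1]*z,-z],1)
    Rm,t=camT(c,obs)
    P=P@Rm.T+t
    P[z<=0]=np.nan
    return P.reshape(480,640,3)
def rays(c,uv,obs=None):
    s=slopes(c,uv);Rm,t=camT(c,obs)
    D=np.stack([s[:,0],-s[:,1],-np.ones(len(s))],1)@Rm.T
    return t,D
def proj(c,X,obs=None):
    Rm,t=camT(c,obs);p=(np.atleast_2d(X)-t)@Rm
    s=np.stack([p[:,0]/-p[:,2],-p[:,1]/-p[:,2]],1);r2=(s**2).sum(1,keepdims=True)
    return s*(1+c['k1']*r2)*[c['fx'],c['fy']]+[c['cx'],c['cy']]
def plane(c,uv,z,obs=None):
    t,D=rays(c,uv,obs);return t+D*((z-t[2])/D[:,2])[:,None]
E
python3 - <<'E'
from bench import *
from h import *
for n,(u0,u1,v0,v1) in (("top",(380,445,195,275)),("top",(220,300,205,260))):
    c=calibration(n);P=cloud(c,np.load(f"pics/{n}0.npy"))
    print(n)
    im=cv2.imread(f"pics/{n}0.png")
    q=P[v0:v1,u0:u1].reshape(-1,3);col=im[v0:v1,u0:u1].reshape(-1,3)[:,::-1]
    for i in np.where(q[:,2]>0.15)[0]: print(np.round(q[i],4),col[i],(u0+i%(u1-u0),v0+i//(u1-u0)))
for n,b in (("scene",(180,235,175,225)),("scene",(310,405,265,365)),("top",(380,445,195,275)),("top",(220,300,205,260))):
    im=cv2.imread(f"pics/{n}0.png")[b[2]:b[3],b[0]:b[1]]
    cv2.imwrite(f"pics/c_{n}_{b[0]}.png",cv2.resize(im,None,fx=6,fy=6,interpolation=0))
E
```

```text
top
[ 0.6026 -0.2758  0.2857] [129 126 128] (np.int64(436), np.int64(203))
[ 0.6036 -0.2792  0.2823] [127 123 124] (np.int64(437), np.int64(203))
[ 0.5993 -0.2726  0.2878] [203 194 197] (np.int64(435), np.int64(204))
[ 0.599  -0.2749  0.2887] [207 200 203] (np.int64(436), np.int64(204))
[ 0.6008 -0.279   0.2826] [203 195 200] (np.int64(437), np.int64(204))
[ 0.6005 -0.2813  0.2836] [193 187 189] (np.int64(438), np.int64(204))
[ 0.6164 -0.2715  0.2194] [ 51  78 122] (np.int64(429), np.int64(205))
[ 0.598  -0.2709  0.283 ] [140 133 137] (np.int64(434), np.int64(205))
[ 0.5969 -0.2726  0.2869] [220 211 214] (np.int64(435), np.int64(205))
[ 0.5983 -0.2763  0.2821] [219 210 216] (np.int64(436), np.int64(205))
[ 0.5971 -0.278   0.2861] [218 209 214] (np.int64(437), np.int64(205))
[ 0.5959 -0.2796  0.2902] [214 206 209] (np.int64(438), np.int64(205))
[ 0.6152 -0.2698  0.2137] [49 67 95] (np.int64(428), np.int64(206))
[ 0.613  -0.2709  0.2213] [ 45  92 160] (np.int64(429), np.int64(206))
[ 0.6129 -0.2736  0.2217] [ 45  97 166] (np.int64(430), np.int64(206))
[ 0.6135 -0.2768  0.2195] [ 61 134
[... 28230 characters left out ...]
[93 89 91] (np.int64(231), np.int64(233))
[0.5576 0.2674 0.1615] [78 74 75] (np.int64(232), np.int64(233))
[0.5581 0.265  0.1593] [72 69 71] (np.int64(233), np.int64(233))
[0.5557 0.2791 0.158 ] [122 118 120] (np.int64(228), np.int64(234))
[0.5542 0.2752 0.1644] [117 113 116] (np.int64(229), np.int64(234))
[0.5547 0.2728 0.1619] [93 87 91] (np.int64(230), np.int64(234))
[0.5553 0.2705 0.1593] [75 74 73] (np.int64(231), np.int64(234))
[0.5558 0.2681 0.1568] [70 69 70] (np.int64(232), np.int64(234))
[0.5525 0.2787 0.1596] [109 105 108] (np.int64(228), np.int64(235))
[0.5541 0.2773 0.1522] [89 88 90] (np.int64(229), np.int64(235))
[0.5536 0.2741 0.1544] [75 73 74] (np.int64(230), np.int64(235))
```

View pics/c_scene_180.png

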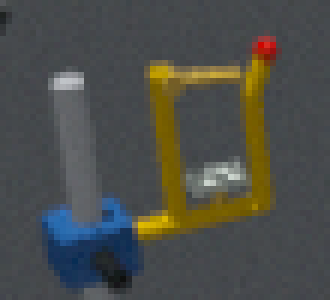

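View pics/c_top_380.png

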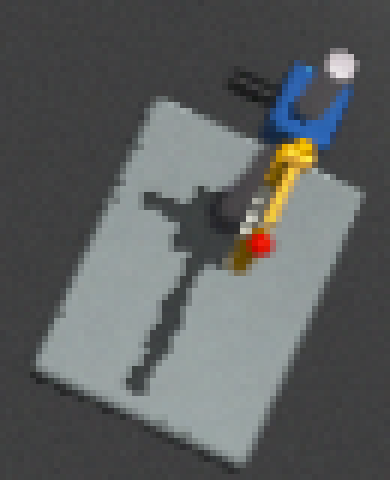

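View pics/c_top_220.png

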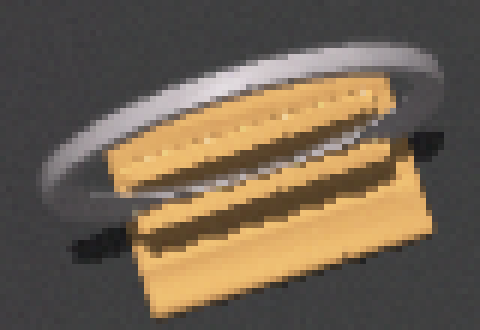

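```bash
cat > m.py <<'E'
from bench import *
from h import *
ct=calibration("top");cs=calibration("scene")
it=cv2.imread("pics/top0.png");isc=cv2.imread("pics/scene0.png")
Pt=cloud(ct,np.load("pics/top0.npy"));Ps=cloud(cs,np.load("pics/scene0.npy"))
# stand foot
for nm,c,im,P,b in (("top",ct,it,Pt,(375,450,195,280)),("scene",cs,isc,Ps,(175,260,245,300))):
    m=np.zeros((480,640),np.uint8)
    g=im[b[2]:b[3],b[0]:b[1]].astype(int)
    hsv=cv2.cvtColor(im,cv2.COLOR_BGR2HSV)
    mm=(g.min(2)>95)&((g.max(2)-g.min(2))<40)
    pz=P[b[2]:b[3],b[0]:b[1],2]; mm&=(pz<0.05)
    m[b[2]:b[3],b[0]:b[1]]=mm*255
    cs_,_=cv2.findContours(m,0,2);cc=np.vstack([k for k in cs_ if cv2.contourArea(k)>30])
    h=cv2.convexHull(cc).reshape(-1,2)
    W=plane(c,h,0.014)[:,:2].astype(np.float32)
    r=cv2.minAreaRect(W*1000);print(nm,"foot",r)
    bx=cv2.boxPoints(r)/1000;print(bx.round(4).tolist())
    e=[bx[1]-bx[0],bx[2]-bx[1]];a=max(e,key=np.linalg.norm);a=a/np.linalg.norm(a);a=a*np.sign(a[0])
    print("axis deg",np.degrees(np.arctan2(a[1],a[0])),"origin",np.array(r[0])/1000-0.02*a)
def blob(c,im,P,b,f):
    g=im[b[2]:b[3],b[0]:b[1]].astype(int);k=f(g[...,2],g[...,1],g[...,0])
    v,u=np.nonzero(k);return np.stack([u+b[0],v+b[2]],1)
for nm,c,im,P,b in (("top",ct,it,Pt,(400,445,195,245)),("scene",cs,isc,Ps,(180,235,175,225))):
    q=blob(c,im,P,b,lambda r,g,b:(r>150)&(g<80)&(b<80));print(nm,"red",len(q),q.mean(0),np.nanmedian(P[q[:,1],q[:,0]],0))
    q=blob(c,im,P,b,lambda r,g,b:(r>120)&(g>90)&(b<70));print(nm,"yellow",len(q))
# triangulate red ball
qa=blob(ct,it,Pt,(400,445,195,245),lambda r,g,b:(r>150)&(g<80)&(b<80)).mean(0)
qb=blob(cs,isc,Ps,(180,235,175,225),lambda r,g,b:(r>150)&(g<80)&(b<80)).mean(0)
def tri(qa,qb):
    t1,D1=rays(ct,[qa]);t2,D2=rays(cs,[qb]);A=np.stack([D1[0],-D2[0]],1);s=np.linalg.lstsq(A,t2-t1,rcond=None)[0]
    x,y=t1+s[0]*D1[0],t2+s[1]*D2[0];return (x+y)/2,np.linalg.norm(x-y)
print("red ball tri",tri(qa,qb))
# hoop
for nm,im,P,b in (("top",it,Pt,(215,305,205,260)),("scene",isc,Ps,(308,408,268,350))):
    g=im[b[2]:b[3],b[0]:b[1]].astype(int);p=P[b[2]:b[3],b[0]:b[1]]
    k=(g.min(2)>60)&((g.max(2)-g.min(2))<20)&(p[...,2]>0.08)
    X=p[k];X=X[np.isfinite(X).all(1)]
    X=X[(np.abs(X[:,0]-0.582)<0.06)&(np.abs(X[:,1]-.19)<.12)]
    for _ in range(4):
        cen=X.mean(0);n=np.linalg.svd(X-cen)[2][2];d=(X-cen)@n;X=X[np.abs(d)<0.012]
    n=n*np.sign(n[0]);print(nm,len(X),"n",n,"heading",np.degrees(np.arctan2(n[1],n[0])),"lean",np.degrees(np.arcsin(n[2])),"std",d.std(),"cen",cen)
    e1=np.cross([0,0,1],n);e1/=np.linalg.norm(e1);e2=np.cross(n,e1)
    u=(X-cen)@e1;v=(X-cen)@e2
    s=np.linalg.lstsq(np.stack([2*u,2*v,np.ones_like(u)],1),u*u+v*v,rcond=None)[0]
    print("centre",cen+e1*s[0]+e2*s[1],"R",np.sqrt(s[2]+s[0]**2+s[1]**2),"top z",X[:,2].max())
E
python3 m.py
```

```text
top foot ((561.4873657226562, -259.9385681152344), (118.16065216064453, 158.50775146484375), 63.73632049560547)
[[0.4643000066280365, -0.2777999937534332], [0.6064000129699707, -0.3479999899864197], [0.6586999893188477, -0.24199999868869781], [0.5166000127792358, -0.17190000414848328]]
axis deg -26.26367 origin [ 0.54355202 -0.25108852]
scene foot ((563.6123046875, -255.53173828125), (122.00627899169922, 159.99830627441406), 64.37074279785156)
[[0.4650999903678894, -0.2759000062942505], [0.6093999743461609, -0.3450999855995178], [0.6621000170707703, -0.23510000109672546], [0.5178999900817871, -0.16590000689029694]]
axis deg -25.629253 origin [ 0.54558007 -0.24688082]
top red 11 [422.81818182 235.18181818] [ 0.5182892  -0.23796959  0.28407067]
top yellow 44
scene red 7 [224.         182.28571429] [ 0.5192836  -0.23419638  0.2821208 ]
scene yellow 83
red ball tri (array([ 0.51832601, -0.23703368,  0.28083813]), np.float64(0.0026272338519366368))
top 387 n [ 0.95549852  0.29317471 -0.0327286 ] heading 17.057535044660565 lean -1.8755456964665806 std 0.003596578313926077 cen [0.58275605 0.19660329 0.17507778]
centre [0.58153208 0.19415484 0.11741164] R 0.09389177023498824 top z 0.2180422201513592
scene 962 n [0.95631108 0.29196779 0.01496448] heading 16.97776011887973 lean 0.85743366877656 std 0.0030855805815654877 cen [0.58860531 0.20319725 0.16584382]
centre [0.59054031 0.1994787  0.11473843] R 0.09265989229909738 top z 0.21176262357627862
```

```bash
cat > st.py <<'E'
from m import *
hd=np.radians(-26.0);O=np.array([.5445,-.249,0]);X=np.array([np.cos(hd),np.sin(hd),0]);Y=np.array([-np.sin(hd),np.cos(hd),0])
def onplane(c,uv,y=0):
    t,D=rays(c,uv);s=(y-(t-O)@Y)/(D@Y);p=t+D*s[:,None]-O
    return np.stack([p@X,p[:,2]],1)*1000
if __name__=="__main__":
    # rectified view of hook plane, 2px/mm: x -60..90, z 170..310
    zz,xx=np.mgrid[310:170:-0.25,-60:90:0.25]
    P=O+xx[...,None]/1000*X+np.array([0,0,1])*zz[...,None]/1000
    uv=proj(cs,P.reshape(-1,3)).reshape(*xx.shape,2).astype(np.float32)
    w=cv2.remap(isc,uv[...,0],uv[...,1],cv2.INTER_NEAREST)
    for z in range(180,310,20): cv2.putText(w,str(z),(0,(310-z)*4),0,.4,(0,255,255));cv2.line(w,(30,(310-z)*4),(600,(310-z)*4),(90,90,90),1)
    for x in range(-40,90,20): cv2.putText(w,str(x),((x+60)*4,555),0,.4,(0,255,255));cv2.line(w,((x+60)*4,0),((x+60)*4,540),(90,90,90),1)
    cv2.imwrite("pics/rect.png",w)
E
python3 st.py >/dev/null
```

```text
(no output)
```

View pics/rect.png

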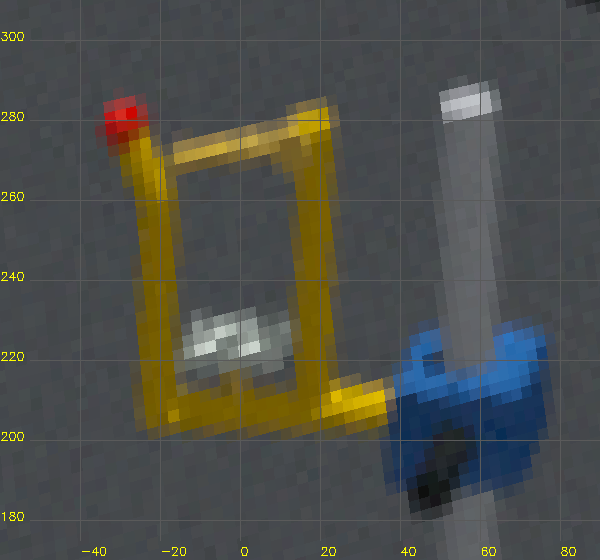

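```bash
cat > plan.py <<'E'
from bench import *
from h import *
def pose(C,hd,th,rad,side=1):
    """TCP at radius rad from hoop centre; hd deg heading of hoop x, th deg lean"""
    h=np.radians(hd);t=np.radians(th)*side
    hx=np.array([np.cos(h),np.sin(h),0]);hy=np.array([-np.sin(h),np.cos(h),0]);Z=np.array([0,0,1.])
    ur=np.sin(t)*hy+np.cos(t)*Z
    z=-ur;y=np.cross(z,hx);return np.array(C)+rad*ur,R.from_matrix(np.stack([hx,y,z],1))
def rows(p1,R1,n,fing,o=None,p0=None,R0=None):
    if p0 is None:
        o=o or get_obs();p0=o['tcp_pos'];R0=R.from_rotvec(o['orientation'])
    dw=(R0.inv()*R1).as_rotvec()/n
    dp=(p1-p0)/n
    Rk=R0
    for k in range(n):
        print(np.round(Rk.inv().apply(dp)*1000,1).tolist(),np.round(dw,4).tolist(),fing);Rk=Rk*R.from_rotvec(dw)
def st(o=None):
    o=o or get_obs();Rm=R.from_rotvec(o['orientation']).as_matrix()
    print('t',round(float(o['clock']),2),'p',np.round(o['tcp_pos'],4),'F',np.round(o['contact_force'],2),'M',np.round(o['moment'],3),'w',round(float(o['grip_width']),4),
     'xhd',round(np.degrees(np.arctan2(Rm[1,0],Rm[0,0])),2),'xpitch',round(np.degrees(np.arcsin(Rm[2,0])),2),'lean',round(np.degrees(np.arctan2(Rm[2,1],-Rm[2,2])),2),'q',np.round(o['joints'],2));return o
E
python3 - <<'E'
from plan import *
C=[.583,.196,.112]
p,Rr=pose(C,17,30,180);
p,Rr=pose(C,17,30,.170);print(p)
rows(p,Rr,10,60)
E
```

```text
[0.55814841 0.2772859  0.25922432]
[-23.5, 44.1, -2.8] [-0.0482, -0.0248, 0.0929] 60
[-19.3, 46.2, -0.1] [-0.0482, -0.0248, 0.0929] 60
[-14.9, 47.7, 2.6] [-0.0482, -0.0248, 0.0929] 60
[-10.3, 48.7, 5.2] [-0.0482, -0.0248, 0.0929] 60
[-5.6, 49.1, 7.8] [-0.0482, -0.0248, 0.0929] 60
[-0.8, 49.0, 10.2] [-0.0482, -0.0248, 0.0929] 60
[4.0, 48.3, 12.5] [-0.0482, -0.0248, 0.0929] 60
[8.8, 47.1, 14.7] [-0.0482, -0.0248, 0.0929] 60
[13.4, 45.3, 16.6] [-0.0482, -0.0248, 0.0929] 60
[18.0, 43.0, 18.4] [-0.0482, -0.0248, 0.0929] 60
```

Request:
servo_tool(increments=[-24,44,-12,-0.048,-0.025,0.093,60,-19,46,-10,-0.048,-0.025,0.093,60,-15,48,-7,-0.048,-0.025,0.093,60,-10,49,0,-0.048,-0.025,0.093,60,-6,49,8,-0.048,-0.025,0.093,60,-1,49,10,-0.048,-0.025,0.093,60,4,48,12,-0.048,-0.025,0.093,60,9,47,15,-0.048,-0.025,0.093,60])

```text
clock: 1.15
tcp_pos: [0.4882, 0.3507, 0.2875]
orientation: [2.639, 0.66, 0.084]
contact_force: [0.2, -0.5, -0.2]
grip_width: 0.0597
```

Run:
```python
from plan import *
st()
p,Rr=pose([.583,.196,.112],17,30,.170)
rows(p,Rr,3,60)
```

```text
t 1.15 p [0.4882 0.3507 0.2875] F [ 0.19 -0.49 -0.21] M [0.421 0.145 0.016] w 0.0597 xhd 27.55 xpitch -2.39 lean 24.2 q [-1.2   0.42  0.37  1.62  0.24  1.32 -0.43]
[9.7, 25.9, 21.6] [-0.0324, -0.0156, 0.061] 60
[11.6, 24.6, 22.2] [-0.0324, -0.0156, 0.061] 60
[13.4, 23.1, 22.8] [-0.0324, -0.0156, 0.061] 60
```

Request:
servo_tool(increments=[10,26,21,-0.032,-0.016,0.061,60,12,25,22,-0.032,-0.016,0.061,60,13,23,23,-0.032,-0.016,0.061,60,0,0,0,0,0,0,60,0,0,0,0,0,0,60,0,0,0,0,0,0,60,0,0,0,0,0,0,60,0,0,0,0,0,0,60])

```text
clock: 2.15
tcp_pos: [0.5577, 0.2791, 0.2599]
orientation: [2.595, 0.392, 0.103]
contact_force: [0.4, -0.7, -0.3]
grip_width: 0.0599
```

Run:
```python
from plan import *
o=st()
im,d=grab_frame("wrist");cv2.imwrite("pics/w1.png",im[:,:,::-1]);np.save("pics/w1.npy",d)
import pickle;pickle.dump(o,open("pics/w1.pkl","wb"))
p,Rr=pose([.583,.196,.112],17,30,.170)
rows(p,Rr,1,60)
```

```text
t 2.15 p [0.5577 0.2791 0.2599] F [ 0.42 -0.67 -0.26] M [0.537 0.207 0.07 ] w 0.0599 xhd 17.16 xpitch -0.07 lean 29.83 q [-1.11  0.51  0.45  1.61  0.27  1.29 -0.49]
[-0.1, 1.1, 1.4] [-0.0029, -0.0002, 0.0029] 60
```

View pics/w1.png

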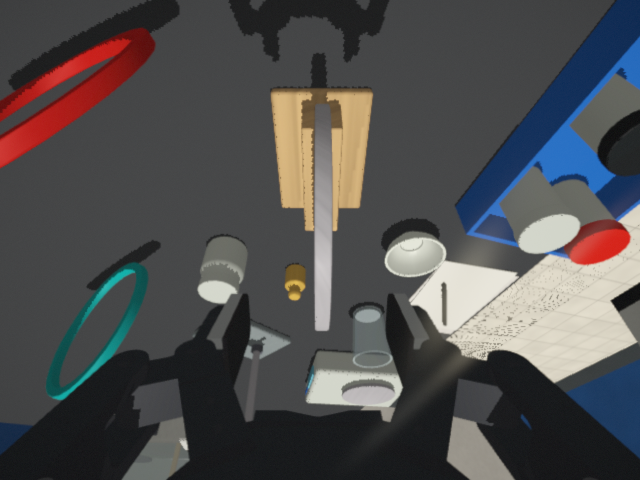

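Run:
```python
from plan import *
import pickle
o=pickle.load(open("pics/w1.pkl","rb"));c=calibration("wrist");im=cv2.imread("pics/w1.png").astype(int);d=np.load("pics/w1.npy")
P=cloud(c,d,o);Rm=R.from_rotvec(o['orientation']).as_matrix();L=(P-o['tcp_pos'])@Rm*1000
for v in range(110,330,20):
    k=np.where((im[v].max(1)-im[v].min(1)<25)&(im[v].min(1)>100)&(np.abs(np.arange(640)-322)<20))[0]
    if len(k): print(v,k.min(),k.max(),np.median(L[v,k],0).round(1),np.median(P[v,k],0).round(4))
k=(im.max(2)-im.min(2)<25)&(im.min(2)>100)&(np.abs(np.arange(640)-322)<20)[None]&(np.arange(480)>110)[:,None]&(np.arange(480)<330)[:,None]
X=P[k];X=X[(np.isfinite(X).all(1))&(X[:,2]>.07)]
for _ in range(4):
    cen=X.mean(0);n=np.linalg.svd(X-cen)[2][2];dd=(X-cen)@n;X=X[np.abs(dd)<.01]
n*=np.sign(n[0]);print(np.degrees(np.arctan2(n[1],n[0])),np.degrees(np.arcsin(n[2])))
e1=np.cross([0,0,1],n);e1/=np.linalg.norm(e1);e2=np.cross(n,e1);u=(X-cen)@e1;v=(X-cen)@e2
# radius fixed .1 fit
from scipy.optimize import least_squares
s=least_squares(lambda a:np.hypot(u-a[0],v-a[1])-.1,[0,-.05],loss='soft_l1',f_scale=.002);print(cen+e1*s.x[0]+e2*s.x[1],s.cost,len(u))
print(st(o) and '')
```

```text
130 316 330 [  2.8 -75.6 111.5] [0.5573 0.2895 0.1255]
150 315 331 [  3.7 -62.8  97.6] [0.5596 0.2855 0.144 ]
170 315 331 [  3.6 -50.6  87.6] [0.5608 0.2807 0.1587]
190 314 331 [  3.2 -38.4  82. ] [0.563  0.2727 0.1697]
210 314 331 [  3.2 -26.2  77.5] [0.5653 0.2651 0.1796]
230 314 331 [  3.2 -14.   73.3] [0.5681 0.2566 0.1893]
250 314 331 [ 3.3 -0.5 73.1] [0.5712 0.2458 0.1962]
270 314 331 [ 3.3 13.7 73.4] [0.5751 0.234  0.203 ]
290 314 331 [ 3.5 29.6 76.3] [0.5798 0.2192 0.2085]
310 314 330 [ 3.3 49.2 84.1] [0.5857 0.1993 0.2115]
17.139648007702387 0.1111309622421561
[0.58704664 0.19551404 0.11138154] 0.0007298235308000205 3451
t 2.15 p [0.5577 0.2791 0.2599] F [ 0.42 -0.67 -0.26] M [0.537 0.207 0.07 ] w 0.0599 xhd 17.16 xpitch -0.07 lean 29.83 q [-1.11  0.51  0.45  1.61  0.27  1.29 -0.49]
```

Request:
servo_tool(increments=[3,4,0,0,0,0,60,0,0,20,0,0,0,60,0,0,20,0,0,0,60,0,0,20,0,0,0,60,0,0,20,0,0,0,60,0,0,17,0,0,0,60,0,0,0,0,0,0,60,0,0,0,0,0,0,60])

```text
clock: 3.2
tcp_pos: [0.5762, 0.2305, 0.1781]
orientation: [2.595, 0.391, 0.103]
contact_force: [-0.0, 0.1, -0.7]
grip_width: 0.06
```

Run:
```python
from plan import *
o=st()
im,d=grab_frame("wrist");cv2.imwrite("pics/w2.png",im[:,:,::-1])
```

```text
t 3.2 p [0.5762 0.2305 0.1781] F [-0.01  0.08 -0.69] M [ 0.526  0.08  -0.013] w 0.06 xhd 17.14 xpitch -0.04 lean 29.84 q [-1.05  0.58  0.45  1.72  0.28  1.09 -0.49]
```

View pics/w2.png

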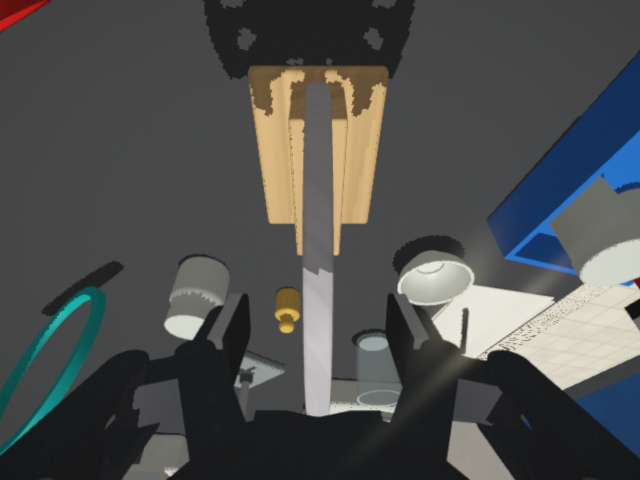

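Request:
servo_tool(increments=[0,0,0,0,0,0,30,0,0,0,0,0,0,14,0,0,0,0,0,0,8,0,0,0,0,0,0,5,0,0,0,0,0,0,5,0,0,0,0,0,0,5,0,0,0,0,0,0,5,0,0,0,0,0,0,5], squeeze=110)

```text
clock: 4.25
tcp_pos: [0.5762, 0.2303, 0.178]
orientation: [2.595, 0.391, 0.103]
contact_force: [-0.5, 2.6, 4.9]
grip_width: 0.0096
```

Run:
```python
from plan import *
o=st()
```

```text
t 4.25 p [0.5762 0.2303 0.178 ] F [-0.5   2.62  4.9 ] M [ 0.259  0.138 -0.022] w 0.0096 xhd 17.13 xpitch -0.04 lean 29.84 q [-1.05  0.58  0.45  1.72  0.28  1.09 -0.49]
```

Request:
servo_tool(increments=[0,2.5,-4.5,0,0,0,5,0,7.5,-13,0,0,0,5,0,10,-17,0,0,0,5,0,10,-17,0,0,0,5,0,10,-17,0,0,0,5,0,10,-17,0,0,0,5,0,10,-17.5,0,0,0,5,0,0,0,0,0,0,5])

```text
clock: 5.25
tcp_pos: [0.5772, 0.2296, 0.2988]
orientation: [2.597, 0.39, 0.106]
contact_force: [-0.5, 0.3, -2.1]
grip_width: 0.0094
```

Run:
```python
from plan import *
import pickle
o=st()
im,d=grab_frame("wrist");cv2.imwrite("pics/w3.png",im[:,:,::-1]);np.save("pics/w3.npy",d);pickle.dump(o,open("pics/w3.pkl","wb"))
im,d=grab_frame("scene");cv2.imwrite("pics/s3.png",im[:,:,::-1]);np.save("pics/s3.npy",d)
```

```text
t 5.25 p [0.5772 0.2296 0.2988] F [-0.54  0.26 -2.08] M [0.866 0.206 0.012] w 0.0094 xhd 17.11 xpitch 0.09 lean 29.78 q [-1.07  0.45  0.48  1.61  0.3   1.31 -0.42]
```

View pics/w3.png

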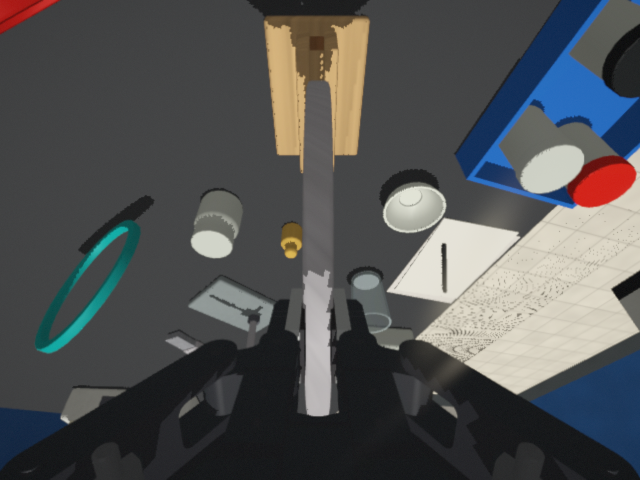

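View pics/s3.png

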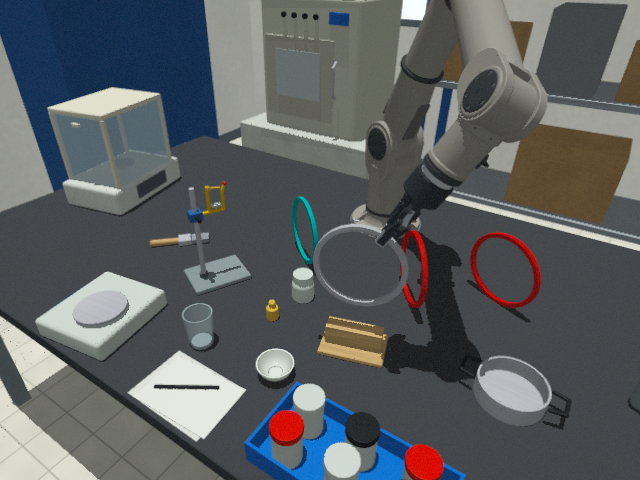

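```bash
cat > hf.py <<'E'
from plan import *
from scipy.optimize import least_squares
import pickle
def hoopfit(tag,vmax,vmin=80,c0=317):
    o=pickle.load(open(f"pics/{tag}.pkl","rb"));c=calibration("wrist");im=cv2.imread(f"pics/{tag}.png").astype(int);d=np.load(f"pics/{tag}.npy")
    P=cloud(c,d,o);Rm=R.from_rotvec(o['orientation']).as_matrix();L=(P-o['tcp_pos'])@Rm*1000
    u_=np.arange(640);v_=np.arange(480)
    k=(im.max(2)-im.min(2)<25)&(im.min(2)>60)&(np.abs(u_-c0)<14)[None]&((v_>vmin)&(v_<vmax))[:,None]
    X=L[k];X=X[np.isfinite(X).all(1)]
    X=X[np.abs(np.hypot(X[:,1],X[:,2]-76)-100)<15]
    cx=np.polyfit(X[:,1],X[:,0],1)
    s=least_squares(lambda a:np.hypot(X[:,1]-a[0],X[:,2]-a[1])-100,[0,76],loss='soft_l1',f_scale=2)
    print("centre tool y,z",s.x,"x at y: ",cx,"n",len(X),"y range",X[:,1].min(),X[:,1].max(),"rms",np.sqrt((s.fun**2).mean()))
    ctr=np.array([X[:,0].mean(),s.x[0],s.x[1]])
    print("world",o['tcp_pos']+Rm@ctr/1000);return X,o
if __name__=="__main__":
    X,o=hoopfit("w3",400)
    pl=np.linalg.lstsq(np.c_[X[:,1:],np.ones(len(X))],X[:,0],rcond=None)[0];print("plane x=ay+bz+c",pl)
E
python3 hf.py
```

```text
centre tool y,z [-1.93531503 75.92003472] x at y:  [-0.00015751 -0.11576637] n 8371 y range -100.83461151027124 43.391096949528766 rms 0.8405674814294771
world [0.58775559 0.19515    0.23189958]
plane x=ay+bz+c [0.00217285 0.00626724 0.02700361]
```

```bash
python3 - <<'E' | tail -5
from st import *
g=it.astype(int);k=(g[...,0]>90)&(g[...,1]>90)&(g[...,2]<90);k[:, :330]=0;k[:,405:]=0;k[:280]=0;k[340:]=0
X3=Pt[k];X3=X3[np.isfinite(X3).all(1)];X3=X3[X3[:,2]>.02]
print("teal",X3.min(0),X3.max(0))
rel=X3-O;print("stand frame x,y ranges",(rel@X).min(),(rel@X).max(),(rel@Y).min(),(rel@Y).max())
a=rel@X;b=rel@Y
for lo in (-.08,-.04,0,.04): 
    s=(b>lo)&(b<lo+.04); print(lo,len(a[s]),a[s].max() if s.any() else None)
E
```

```text
stand frame x,y ranges -0.26006569403638874 -0.21955543736963945 -0.050369347336032905 0.13677165924739534
-0.08 12 -0.25007268025092577
-0.04 104 -0.24221406592963346
0 79 -0.23626203086376593
0.04 77 -0.22812515670003827
```

```bash
cat >> plan.py <<'E'
HO=np.array([.5445,-.249,0]);HD=-26.0
CT=np.array([0,-.0019,.0759])
def hookpose(x,z,y=0.,th=29.8,hd=HD,O=HO):
    h=np.radians(hd);C=O+x*np.array([np.cos(h),np.sin(h),0])+y*np.array([-np.sin(h),np.cos(h),0])+[0,0,z]
    _,Rr=pose(C,hd,th,0);return C-Rr.apply(CT),Rr
def hoopnow(o=None):
    o=o or get_obs();Rr=R.from_rotvec(o['orientation']);C=o['tcp_pos']+Rr.apply(CT)
    h=np.radians(HD);X=np.array([np.cos(h),np.sin(h),0]);Y=np.array([-np.sin(h),np.cos(h),0]);d=C-HO
    print("hoop centre in stand x,y,z mm",np.round([d@X*1000,d@Y*1000,C[2]*1000],1));return C
E
python3 - <<'E'
from plan import *
o=st();hoopnow(o)
p,Rr=hookpose(-.11,.24)
print(p)
p0=o['tcp_pos'];pm=p0+(p-p0)*.68
rows(pm,Rr,8,5)
E
```

```text
t 5.35 p [0.576  0.2293 0.2964] F [ 0.41 -0.93 -2.85] M [ 0.862  0.278 -0.021] w 0.0096 xhd 17.12 xpitch -0.12 lean 29.85 q [-1.07  0.45  0.48  1.61  0.3   1.31 -0.42]
hoop centre in stand x,y,z mm [-156.8  417.3  229.7]
[ 0.46144539 -0.16835826  0.30680765]
[-19.3, 26.0, 13.9] [0.0002, -0.0466, 0.0817] 5
[-16.4, 27.4, 14.7] [0.0002, -0.0466, 0.0817] 5
[-13.4, 28.6, 15.4] [0.0002, -0.0466, 0.0817] 5
[-10.3, 29.6, 16.0] [0.0002, -0.0466, 0.0817] 5
[-7.1, 30.3, 16.4] [0.0002, -0.0466, 0.0817] 5
[-3.8, 30.8, 16.6] [0.0002, -0.0466, 0.0817] 5
[-0.5, 31.0, 16.7] [0.0002, -0.0466, 0.0817] 5
[2.8, 30.9, 16.7] [0.0002, -0.0466, 0.0817] 5
```

Request:
servo_tool(increments=[-19,26,14,0,-0.047,0.082,5,-16,27,15,0,-0.047,0.082,5,-13,29,15,0,-0.047,0.082,5,-10,30,16,0,-0.047,0.082,5,-7,30,16,0,-0.047,0.082,5,-4,31,17,0,-0.047,0.082,5,0,31,17,0,-0.047,0.082,5,3,31,17,0,-0.047,0.082,5])

```text
clock: 6.35
tcp_pos: [0.499, -0.0439, 0.304]
orientation: [2.559, -0.604, -0.162]
contact_force: [0.8, -0.1, -2.3]
grip_width: 0.0097
```

Run:
```python
from plan import *
o=st();hoopnow(o)
p,Rr=hookpose(-.11,.24)
rows(p,Rr,5,5)
```

```text
t 6.35 p [ 0.499  -0.0439  0.304 ] F [ 0.78 -0.07 -2.27] M [ 0.813 -0.445 -0.015] w 0.0097 xhd -26.57 xpitch -0.02 lean 29.89 q [-0.84  0.35  0.72  1.79  0.21  1.39 -0.65]
hoop centre in stand x,y,z mm [-131.2  128.2  237.2]
[4.4, 22.5, 12.3] [0.0003, 0.0011, -0.0017] 5
[4.4, 22.5, 12.3] [0.0003, 0.0011, -0.0017] 5
[4.3, 22.5, 12.3] [0.0003, 0.0011, -0.0017] 5
[4.3, 22.5, 12.3] [0.0003, 0.0011, -0.0017] 5
[4.2, 22.5, 12.3] [0.0003, 0.0011, -0.0017] 5
```

Request:
servo_tool(increments=[4,22,12,0,0.001,-0.002,5,4,23,12,0,0.001,-0.002,5,4,22,12,0,0.001,-0.002,5,4,23,12,0,0.001,-0.002,5,4,22,12,0,0.001,-0.002,5,0,0,0,0,0,0,5,0,0,0,0,0,0,5,0,0,0,0,0,0,5])

```text
clock: 7.35
tcp_pos: [0.4626, -0.1638, 0.3076]
orientation: [2.564, -0.579, -0.156]
contact_force: [-0.1, -0.3, -3.1]
grip_width: 0.0096
```

```bash
python3 - <<'E'
from plan import *
import pickle
o=st();hoopnow(o)
for n in("wrist","scene","top"):
    im,d=grab_frame(n);cv2.imwrite(f"pics/{n}4.png",im[:,:,::-1]);np.save(f"pics/{n}4.npy",d)
pickle.dump(o,open("pics/wrist4.pkl","wb"))
im=cv2.imread("pics/scene4.png")[150:290,150:350];cv2.imwrite("pics/s4c.png",cv2.resize(im,None,fx=4,fy=4,interpolation=2))
im=cv2.imread("pics/top4.png")[190:290,340:470];cv2.imwrite("pics/t4c.png",cv2.resize(im,None,fx=5,fy=5,interpolation=2))
E
python3 -c "
from hf import *
hoopfit('wrist4',400)"
```

```text
t 7.35 p [ 0.4626 -0.1638  0.3076] F [-0.14 -0.28 -3.15] M [ 0.863 -0.424 -0.007] w 0.0096 xhd -25.48 xpitch -0.08 lean 29.91 q [-0.73  0.26  0.78  1.89  0.31  1.29 -0.51]
hoop centre in stand x,y,z mm [-110.7    4.5  240.8]
centre tool y,z [-1.96184933 75.75552349] x at y:  [3.87287652e-05 2.40846231e-01] n 8476 y range -101.18485605829986 42.70403431513525 rms 1.2357051258064358
world [ 0.44726605 -0.19645258  0.24094191]
```

View pics/wrist4.png

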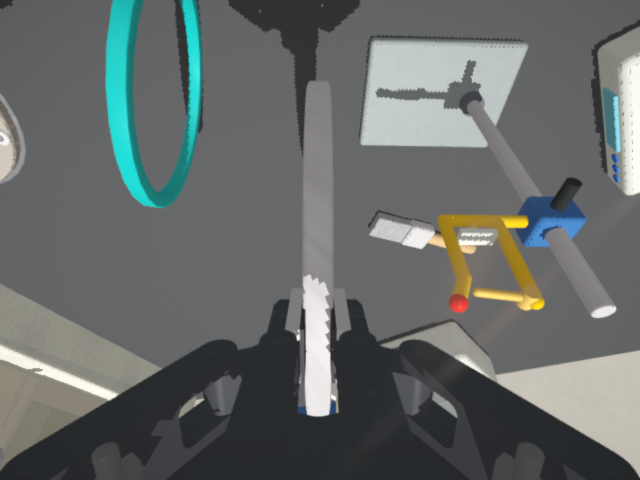

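View pics/s4c.png

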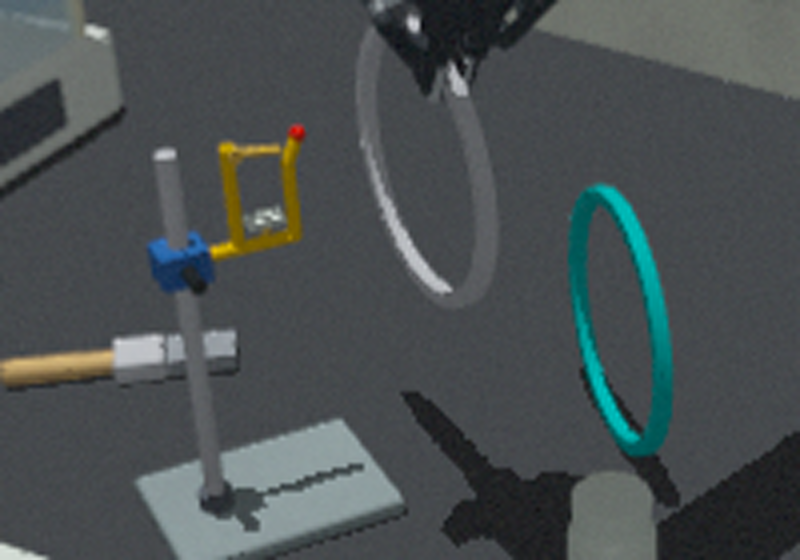

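View pics/t4c.png

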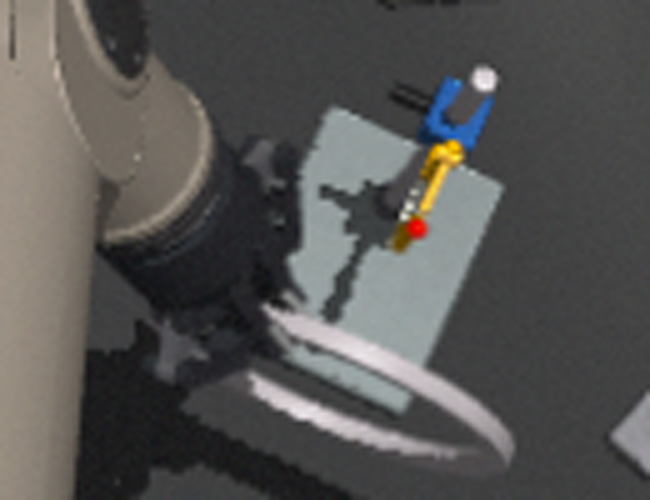

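```bash
cat > wh.py <<'E'
from plan import *
import pickle,sys
def run(tag,b):
    o=pickle.load(open(f"pics/{tag}.pkl","rb"));c=calibration("wrist");im=cv2.imread(f"pics/{tag}.png");d=np.load(f"pics/{tag}.npy")
    P=cloud(c,d,o);g=im.astype(int);B,G,Rr=g[...,0],g[...,1],g[...,2]
    u0,u1,v0,v1=b;box=np.zeros((480,640),bool);box[v0:v1,u0:u1]=1
    h=np.radians(HD);X=np.array([np.cos(h),np.sin(h),0]);Y=np.array([-np.sin(h),np.cos(h),0])
    S=np.stack([(P-HO)@X,(P-HO)@Y,P[...,2]],-1)*1000
    ok=box&np.isfinite(S).all(2)&(S[...,2]>120)&(np.abs(S[...,1])<50)
    def rep(n,m):
        q=S[m&ok]
        if len(q): print(n,len(q),"med",np.median(q,0).round(1),"p3",np.percentile(q,3,0).round(1),"p97",np.percentile(q,97,0).round(1))
    rep("red",(Rr>120)&(G<70)&(B<70))
    yel=(Rr>110)&(G>70)&(B<60)&(Rr-G<90)
    rep("yellow",yel)
    rep("white",(g.min(2)>130)&(g.max(2)-g.min(2)<40)&(S[...,0]<30))
    rep("rod",(g.max(2)-g.min(2)<25)&(S[...,0]>40))
    rep("blue",(B>100)&(Rr<80))
    q=S[yel&ok]
    for z in range(200,300,8):
        k=(q[:,2]>=z)&(q[:,2]<z+8)
        for nm,kk in(("tip",k&(q[:,0]<-3)),("shank",k&(q[:,0]>5)&(q[:,0]<30))):
            if kk.sum()>5: print(z,nm,kk.sum(),q[kk].mean(0).round(1),"xrange",np.percentile(q[kk,0],[5,95]).round(1))
    return S,im,ok
if __name__=="__main__": run("wrist4",(380,640,160,340))
E
python3 wh.py
python3 - <<'E'
from plan import *
import pickle
o=pickle.load(open("pics/wrist4.pkl","rb"));c=calibration("wrist")
# foot corners, refine by eye px: (371,37),(527,42),(487,147),(361,144)
W=plane(c,[(371,37),(527,42),(489,147),(361,145)],.014,o)
print(W.round(4))
r=cv2.minAreaRect((W[:,:2]*1000).astype(np.float32));print(r)
e=W[1]-W[0];print(np.degrees(np.arctan2(e[1],e[0])),np.linalg.norm(e));e=W[2]-W[3];print(np.degrees(np.arctan2(e[1],e[0])),np.linalg.norm(e))
print("origin",W.mean(0)[:2]-.02*np.array([np.cos(np.radians(-26)),np.sin(np.radians(-26))]))
E
```

```text
red 133 med [-28.5   3.3 281. ] p3 [-31.4  -0.7 277.4] p97 [-23.6   5.4 284.2]
yellow 2877 med [ 10.8   2.8 236.2] p3 [-23.9  -1.2 208.7] p97 [ 36.5   4.4 280. ]
white 582 med [  0.7   2.2 227.8] p3 [-10.9  -5.4 223.6] p97 [ 12.9   5.8 228.9]
rod 3801 med [ 55.6   4.5 239.8] p3 [ 52.4  -3.8 143.4] p97 [ 62.7  35.6 286.4]
blue 1762 med [ 48.5  11.6 217.3] p3 [ 42.5 -12.  199.5] p97 [ 73.4  14.6 222.6]
200 tip 11 [-14.2   2.7 207.5] xrange [-21.3  -6.5]
200 shank 8 [ 11.4   3.2 207.4] xrange [ 7.6 19.3]
208 tip 269 [-12.6   2.3 211.9] xrange [-21.8  -4.2]
208 shank 327 [ 17.2   2.3 211.9] xrange [ 6.2 29.3]
216 tip 104 [-19.4   2.7 220.1] xrange [-22.1 -15.6]
216 shank 79 [ 19.9   3.  219.8] xrange [17.3 23.3]
224 tip 112 [-19.4   2.7 228. ] xrange [-22.1 -15.7]
224 shank 113 [ 19.2   2.5 228.3] xrange [16.6 23. ]
232 tip 113 [-19.5   2.6 236.1] xrange [-22.1 -16.1]
232 shank 130 [ 19.1   2.2 236.1] xrange [16.5 23. ]
240 tip 124 [-19.6   2.5 244.2] xrange [-22.2 -15.8]
240 shank 139 [ 19.1   2.2 243.9] xrange [16.4 22.9]
248 tip 127 [-19.6   2.6 252.1] xrange [-22.1 -16.2]
248 shank 155 [ 19.1   2.1 252. ] xrange [16.5 22.9]
256 tip 132 [-19.5   2.6 260. ] xrange [-22.1 -16.1]
256 shank 168 [ 19.    1.9 260. ] xrange [16.6 22.8]
264 tip 143 [-21.3   3.  268.2] xrange [-25.6 -17.2]
264 shank 123 [ 19.1   2.4 267.2] xrange [16.6 22.6]
272 tip 113 [-24.    3.1 275. ] xrange [-27.7 -20.5]
272 shank 10 [ 19.5   4.  276.6] xrange [13.6 23.6]
280 shank 85 [ 20.4   1.3 282.2] xrange [17.9 23. ]
[[ 0.5192 -0.1675  0.014 ]
 [ 0.6592 -0.2378  0.014 ]
 [ 0.6113 -0.3484  0.014 ]
 [ 0.4678 -0.2777  0.014 ]]
((565.2594604492188, -257.92547607421875), (121.643310546875, 162.498046875), 63.777828216552734)
-26.685496427139427 0.15668628522635042
-26.222161479007926 0.15991524216799666
origin [ 0.54641832 -0.24908496]
```

```bash
sed -i 's/^HD=.*//; s/HD=-26.0/HD=-26.2/; s/CT=np.array.*/CT=np.array([.0002,-.0019,.0758])/' plan.py
python3 - <<'E'
from plan import *
o=st();hoopnow(o)
p,Rr=hookpose(-.003,.238)
rows(p,Rr,7,5)
E
```

```text
t 7.5 p [ 0.4625 -0.164   0.3076] F [ 0.52 -0.01 -2.09] M [ 0.822 -0.384  0.025] w 0.0096 xhd -25.5 xpitch -0.08 lean 29.92 q [-0.73  0.26  0.78  1.89  0.31  1.29 -0.51]
hoop centre in stand x,y,z mm [-110.6    3.9  240.9]
[15.4, 0.5, 0.7] [0.0003, -0.0007, 0.0016] 5
[15.4, 0.4, 0.7] [0.0003, -0.0007, 0.0016] 5
[15.4, 0.4, 0.7] [0.0003, -0.0007, 0.0016] 5
[15.4, 0.4, 0.7] [0.0003, -0.0007, 0.0016] 5
[15.4, 0.4, 0.7] [0.0003, -0.0007, 0.0016] 5
[15.4, 0.3, 0.7] [0.0003, -0.0007, 0.0016] 5
[15.4, 0.3, 0.7] [0.0003, -0.0007, 0.0016] 5
```

Request:
servo_tool(increments=[15,0.5,0.7,0,-0.0007,0.0016,5,16,0.4,0.7,0,-0.0007,0.0016,5,15,0.4,0.7,0,-0.0007,0.0016,5,16,0.4,0.7,0,-0.0007,0.0016,5,15,0.4,0.7,0,-0.0007,0.0016,5,16,0.3,0.7,0,-0.0007,0.0016,5,15,0.3,0.7,0,-0.0007,0.0016,5,0,0,0,0,0,0,5])

```text
clock: 8.5
tcp_pos: [0.558, -0.2167, 0.3046]
orientation: [2.559, -0.598, -0.159]
contact_force: [-0.9, -0.5, -2.8]
grip_width: 0.0097
```

```bash
python3 - <<'E'
from plan import *
import pickle
o=st();hoopnow(o)
for n in("wrist","scene"):
    im,d=grab_frame(n);cv2.imwrite(f"pics/{n}5.png",im[:,:,::-1]);np.save(f"pics/{n}5.npy",d)
pickle.dump(o,open("pics/wrist5.pkl","wb"))
im=cv2.imread("pics/scene5.png")[130:290,130:330];cv2.imwrite("pics/s5c.png",cv2.resize(im,None,fx=3.7,fy=3.7,interpolation=2))
E
python3 -c "
from hf import *
hoopfit('wrist5',400)"
```

```text
t 8.5 p [ 0.558  -0.2167  0.3046] F [-0.94 -0.47 -2.75] M [ 0.853 -0.384 -0.041] w 0.0097 xhd -26.31 xpitch 0.03 lean 29.96 q [-0.53  0.47  0.76  1.66  0.2   1.27 -0.33]
hoop centre in stand x,y,z mm [ -2.   -1.2 238. ]
centre tool y,z [-2.01762196 75.82496972] x at y:  [0.00060686 0.27426104] n 8406 y range -101.44546039377002 43.13286080584206 rms 0.8573102921827654
world [ 0.54225331 -0.24917956  0.23793599]
```

View pics/wrist5.png

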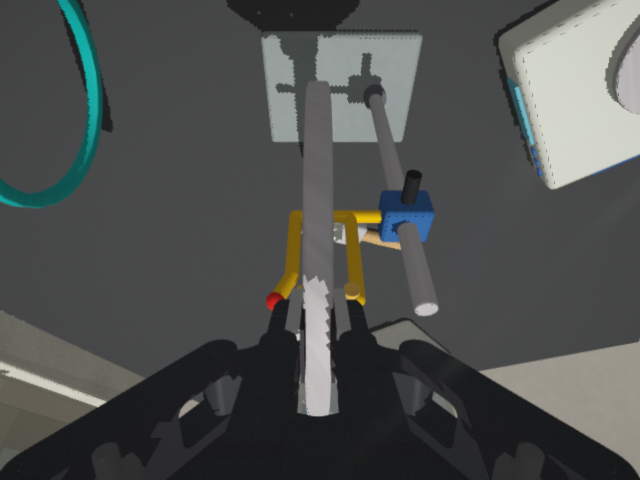

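View pics/s5c.png

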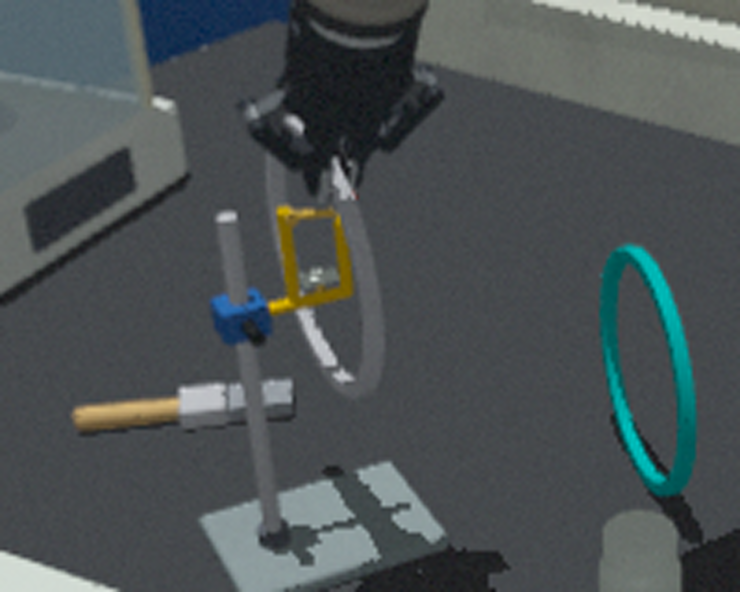

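Run:
```python
from wh import *
run("wrist5",(250,460,160,335))
```

```text
red 130 med [-27.5   3.4 283. ] p3 [-30.8  -1.4 280.1] p97 [-20.1  45.3 311.5]
yellow 2736 med [ 17.4   3.1 245. ] p3 [-22.2  -0.6 209.4] p97 [ 37.9   5.2 279.3]
white 269 med [ -1.5  48.  324.8] p3 [ -6.2  -4.6 227.4] p97 [ 13.6  49.9 326.2]
rod 3187 med [ 57.9   5.1 244.2] p3 [ 52.9  -2.4 154.1] p97 [ 65.   36.  286.7]
blue 991 med [ 57.9   6.7 221.9] p3 [ 43.6 -11.2 219.9] p97 [ 75.  14. 223.]
200 shank 10 [ 18.7   3.  207.7] xrange [10.5 28.4]
208 tip 95 [-16.8   3.1 212.2] xrange [-20.7 -13.4]
208 shank 290 [ 19.6   2.3 212.1] xrange [10.5 28.9]
216 tip 96 [-17.5   3.  220.1] xrange [-21.  -13.9]
216 shank 96 [ 20.8   2.9 220. ] xrange [17.2 24.5]
224 tip 103 [-17.4   3.  228. ] xrange [-21.  -13.7]
224 shank 97 [ 20.8   3.  228. ] xrange [17.4 24.3]
232 tip 107 [-17.5   3.1 236.1] xrange [-21.2 -14. ]
232 shank 105 [ 20.8   3.  236.2] xrange [17.5 24.3]
240 tip 119 [-17.3   2.9 244. ] xrange [-21.1 -13.7]
240 shank 117 [ 21.    2.9 243.9] xrange [17.6 24.6]
248 tip 124 [-17.5   3.1 252. ] xrange [-21.  -14.1]
248 shank 127 [ 20.8   3.  252.1] xrange [17.4 24.6]
256 tip 140 [-17.2   3.  260.1] xrange [-21.  -13.7]
256 shank 136 [ 20.9   2.9 260. ] xrange [17.5 24.8]
264 tip 185 [-18.8   2.7 268.2] xrange [-23.3 -14.7]
264 shank 135 [ 21.1   3.  267.7] xrange [17.4 24.8]
272 tip 148 [-21.6   2.4 275. ] xrange [-25.8 -18.3]
272 shank 219 [ 19.2   4.6 276.2] xrange [14.1 24.5]
280 shank 64 [ 21.7   2.4 281.4] xrange [16.7 24.7]
```

Request:
servo_tool(increments=[0,-2.5,4.33,0,0,0,5,0,-2.5,4.33,0,0,0,5,0,-2.5,4.33,0,0,0,5,0,-2.5,4.33,0,0,0,5,0,-2.5,4.33,0,0,0,5,0,-2.5,4.33,0,0,0,5,0,-2.5,4.33,0,0,0,5,0,-2.5,4.33,0,0,0,5])

```text
clock: 9.6
tcp_pos: [0.5573, -0.2159, 0.2644]
orientation: [2.56, -0.597, -0.159]
contact_force: [-0.3, 0.3, -2.4]
grip_width: 0.0092
```

Run:
```python
from plan import *
o=st();hoopnow(o)
```

```text
t 9.6 p [ 0.5573 -0.2159  0.2644] F [-0.33  0.31 -2.39] M [ 0.867 -0.424  0.028] w 0.0092 xhd -26.26 xpitch 0.0 lean 29.91 q [-0.52  0.51  0.75  1.71  0.18  1.2  -0.35]
hoop centre in stand x,y,z mm [ -2.9  -0.8 197.7]
```

Request:
servo_tool(increments=[0,-1,1.73,0,0,0,5,0,-1,1.73,0,0,0,5,0,-1,1.73,0,0,0,5,0,-1,1.73,0,0,0,5,0,-1,1.73,0,0,0,5,0,-1,1.73,0,0,0,5,0,-1,1.73,0,0,0,5,0,-1,1.73,0,0,0,5])

```text
clock: 10.6
tcp_pos: [0.5578, -0.2164, 0.2495]
orientation: [2.559, -0.597, -0.158]
contact_force: [0.1, 1.6, 5.1]
grip_width: 0.0099
```

```bash
python3 - <<'E'
from plan import *
import pickle
o=st();hoopnow(o)
for n in("wrist","scene"):
    im,d=grab_frame(n);cv2.imwrite(f"pics/{n}6.png",im[:,:,::-1]);np.save(f"pics/{n}6.npy",d)
pickle.dump(o,open("pics/wrist6.pkl","wb"))
im=cv2.imread("pics/scene6.png")[160:250,160:280];cv2.imwrite("pics/s6c.png",cv2.resize(im,None,fx=6,fy=6,interpolation=2))
E
python3 -c "
from hf import *
hoopfit('wrist6',400)"
```

```text
t 10.6 p [ 0.5578 -0.2164  0.2495] F [0.13 1.61 5.07] M [-0.146  0.14  -0.067] w 0.0099 xhd -26.25 xpitch 0.09 lean 29.94 q [-0.51  0.52  0.74  1.72  0.17  1.17 -0.35]
hoop centre in stand x,y,z mm [ -2.2  -1.1 182.9]
centre tool y,z [6.58001400e-02 7.58364698e+01] x at y:  [-0.00034829  0.25407154] n 8280 y range -99.67853758509973 41.70281570667504 rms 0.8741342418866644
world [ 0.54134532 -0.25056568  0.18383065]
```

View pics/s6c.png

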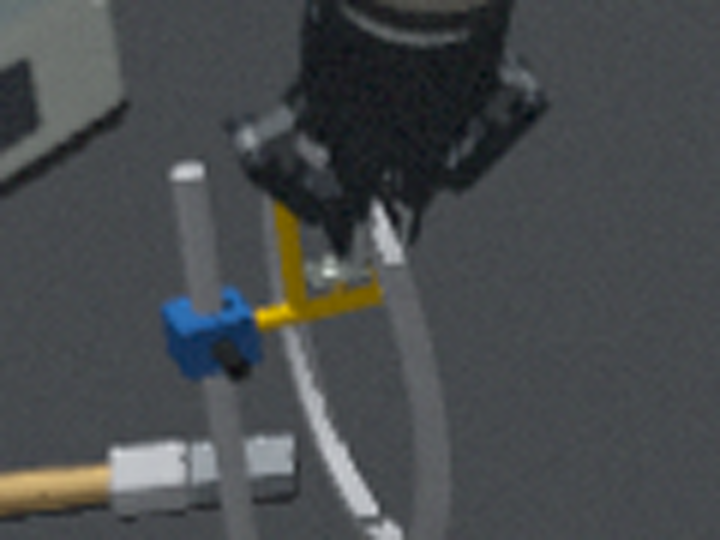

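View pics/wrist6.png

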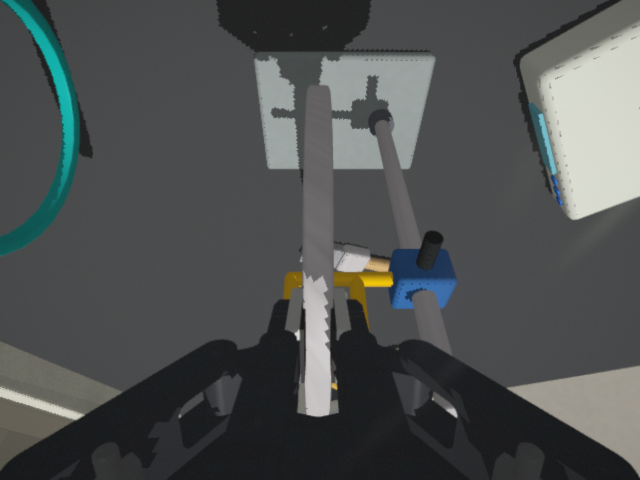

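Request:
servo_tool(increments=[0,-1,1.73,0,0,0,5,0,-1,1.73,0,0,0,5,0,-1,1.73,0,0,0,5,0,-1,1.73,0,0,0,5,0,-1,1.73,0,0,0,5,0,-1,1.73,0,0,0,5,0,-0.5,0.87,0,0,0,5,0,-0.5,0.87,0,0,0,5], squeeze=120)

```text
clock: 11.7
tcp_pos: [0.557, -0.2159, 0.2345]
orientation: [2.56, -0.597, -0.16]
contact_force: [-2.3, 1.4, 3.4]
grip_width: 0.0092
```

```bash
cat > look.py <<'E'
from hf import *
import sys
def look(k):
    o=st();hoopnow(o)
    for n in("wrist","scene"):
        im,d=grab_frame(n);cv2.imwrite(f"pics/{n}{k}.png",im[:,:,::-1]);np.save(f"pics/{n}{k}.npy",d)
    pickle.dump(o,open(f"pics/wrist{k}.pkl","wb"))
    im=cv2.imread(f"pics/scene{k}.png")[160:250,160:280];cv2.imwrite(f"pics/s{k}c.png",cv2.resize(im,None,fx=6,fy=6,interpolation=2))
    hoopfit(f"wrist{k}",400)
look(sys.argv[1])
E
python3 look.py 7
```

```text
t 11.7 p [ 0.557  -0.2159  0.2345] F [-2.34  1.43  3.39] M [ 0.28   0.518 -0.491] w 0.0092 xhd -26.28 xpitch -0.03 lean 29.92 q [-0.51  0.54  0.73  1.74  0.16  1.14 -0.36]
hoop centre in stand x,y,z mm [ -3.3  -1.  167.8]
centre tool y,z [-0.61362603 75.84455511] x at y:  [-0.00223008  0.20295456] n 8312 y range -100.6268268249482 42.223330703411875 rms 1.2669478232633802
world [ 0.54067159 -0.24945183  0.16843206]
```

Request:
servo_tool(increments=[0,-1,1.73,0,0,0,5,0,-1,1.73,0,0,0,5,0,-1,1.73,0,0,0,5,0,-1,1.73,0,0,0,5,0,-0.75,1.3,0,0,0,5,0,-0.75,1.3,0,0,0,5,0,-0.5,0.87,0,0,0,5,0,0,0,0,0,0,5])

```text
clock: 12.8
tcp_pos: [0.5571, -0.2158, 0.2225]
orientation: [2.56, -0.597, -0.16]
contact_force: [-4.4, 2.0, -1.4]
grip_width: 0.0094
```

```bash
python3 look.py 8
```

```text
t 12.8 p [ 0.5571 -0.2158  0.2225] F [-4.4   2.   -1.35] M [ 1.006  0.416 -0.743] w 0.0094 xhd -26.28 xpitch -0.03 lean 29.91 q [-0.5   0.55  0.73  1.75  0.16  1.12 -0.36]
hoop centre in stand x,y,z mm [ -3.3  -0.8 155.8]
centre tool y,z [-1.72299389 75.84023783] x at y:  [-0.00221358  0.19184142] n 8385 y range -101.57251618401033 43.16050008684929 rms 1.3688365498220705
world [ 0.54122499 -0.24842302  0.15588531]
```

View pics/s8c.png

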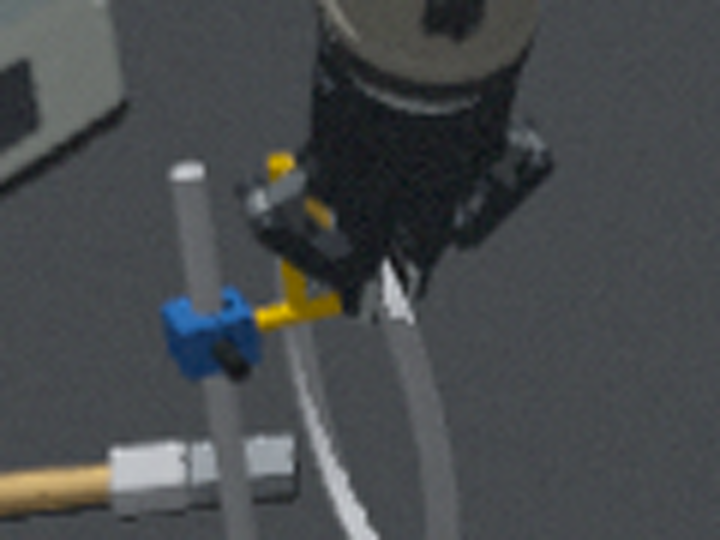

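View pics/wrist8.png

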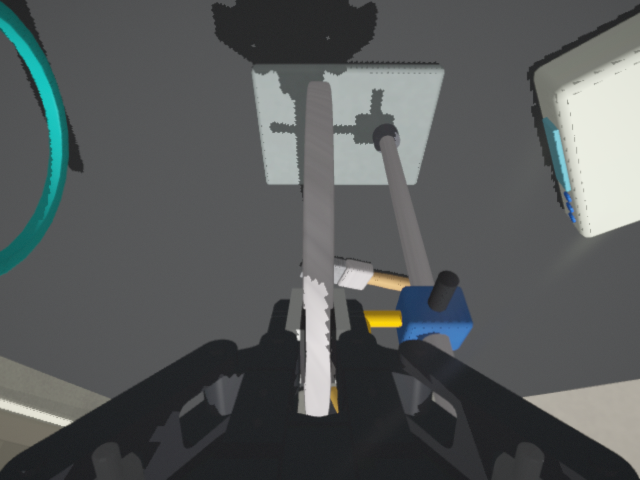

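Request:
servo_tool(increments=[0,-0.5,0.87,0,0,0,5,0,-0.5,0.87,0,0,0,5,0,-0.5,0.87,0,0,0,5,0,-0.5,0.87,0,0,0,5,0,-0.5,0.87,0,0,0,5,0,-0.5,0.87,0,0,0,5,0,-0.5,0.87,0,0,0,5,0,-0.5,0.87,0,0,0,5])

```text
clock: 13.9
tcp_pos: [0.5583, -0.2159, 0.2148]
orientation: [2.56, -0.596, -0.157]
contact_force: [0.4, 0.5, -2.5]
grip_width: 0.0094
```

```bash
python3 look.py 9
```

```text
t 13.9 p [ 0.5583 -0.2159  0.2148] F [ 0.43  0.53 -2.47] M [ 0.852 -0.431 -0.078] w 0.0094 xhd -26.19 xpitch 0.1 lean 29.89 q [-0.5   0.56  0.72  1.75  0.16  1.11 -0.37]
hoop centre in stand x,y,z mm [ -1.9  -0.4 148.2]
centre tool y,z [-1.98824877 75.82742305] x at y:  [0.00059962 0.25292906] n 8442 y range -101.37650980784096 43.54078883538427 rms 1.3523822118350552
world [ 0.54270826 -0.24846017  0.14808586]
```

View pics/s9c.png

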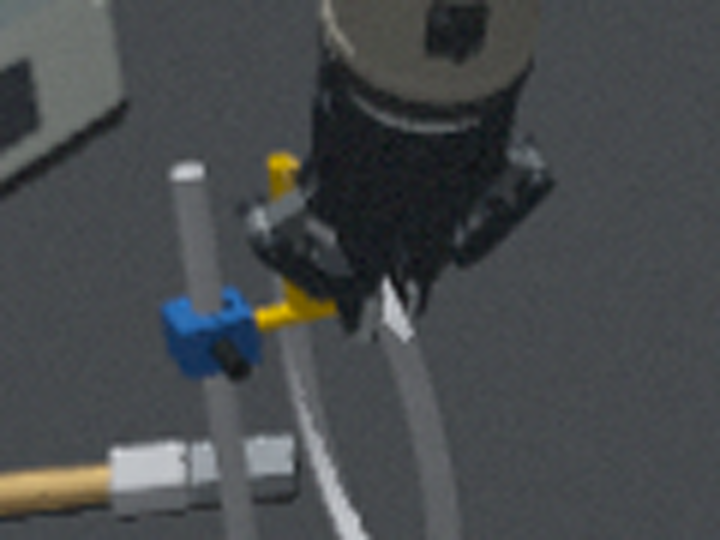

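Request:
servo_tool(increments=[0.5,-0.5,0.87,0,0,0,5,0.5,-0.5,0.87,0,0,0,5,0.5,-0.5,0.87,0,0,0,5,0.5,-0.5,0.87,0,0,0,5,0,-0.5,0.87,0,0,0,5,0,-0.5,0.87,0,0,0,5,0,-0.25,0.43,0,0,0,5,0,0,0,0,0,0,5])

```text
clock: 15.0
tcp_pos: [0.5591, -0.2167, 0.2081]
orientation: [2.56, -0.597, -0.16]
contact_force: [-0.9, 0.1, -2.0]
grip_width: 0.0092
```

```bash
python3 -c "
from plan import *
import time
o=st();hoopnow(o)
"
```

```text
t 15.0 p [ 0.5591 -0.2167  0.2081] F [-0.93  0.13 -1.95] M [ 0.801 -0.396  0.02 ] w 0.0092 xhd -26.26 xpitch -0.0 lean 29.92 q [-0.49  0.57  0.72  1.75  0.15  1.1  -0.37]
hoop centre in stand x,y,z mm [ -1.   -0.8 141.5]
```

Request:
servo_tool(increments=[0,-0.25,0.43,0,0,0,5,0,-0.25,0.43,0,0,0,5,0,-0.25,0.43,0,0,0,5,0,-0.25,0.43,0,0,0,5,0,0,0,0,0,0,5,0,0,0,0,0,0,5,0,0,0,0,0,0,5,0,0,0,0,0,0,5])

```text
clock: 16.0
tcp_pos: [0.5591, -0.2168, 0.2062]
orientation: [2.56, -0.597, -0.159]
contact_force: [0.6, 0.3, -1.7]
grip_width: 0.0095
```

```bash
python3 -c "
from plan import *
o=st();hoopnow(o)
"
```

```text
t 16.0 p [ 0.5591 -0.2168  0.2062] F [ 0.58  0.27 -1.67] M [ 0.724 -0.308 -0.019] w 0.0095 xhd -26.26 xpitch 0.0 lean 29.91 q [-0.49  0.58  0.72  1.76  0.15  1.09 -0.37]
hoop centre in stand x,y,z mm [ -1.   -0.8 139.6]
```

Request:
servo_tool(increments=[0,-0.25,0.43,0,0,0,5,0,-0.25,0.43,0,0,0,5,0,-0.25,0.43,0,0,0,5,0,0,0,0,0,0,5,0,0,0,0,0,0,5,0,0,0,0,0,0,5,0,0,0,0,0,0,5,0,0,0,0,0,0,5])

```text
clock: 17.0
tcp_pos: [0.5591, -0.2168, 0.2047]
orientation: [2.56, -0.597, -0.159]
contact_force: [1.3, 0.7, -0.9]
grip_width: 0.0097
```

```bash
python3 -c "
from plan import *
o=st();hoopnow(o)
"
```

```text
t 17.0 p [ 0.5591 -0.2168  0.2047] F [ 1.27  0.67 -0.95] M [ 0.609 -0.221 -0.064] w 0.0097 xhd -26.27 xpitch 0.01 lean 29.92 q [-0.49  0.58  0.72  1.76  0.15  1.09 -0.37]
hoop centre in stand x,y,z mm [ -0.9  -0.8 138.1]
```

Request:
servo_tool(increments=[0,-0.25,0.43,0,0,0,5,0,-0.25,0.43,0,0,0,5,0,0,0,0,0,0,5,0,0,0,0,0,0,5,0,0,0,0,0,0,5,0,0,0,0,0,0,5,0,0,0,0,0,0,5,0,0,0,0,0,0,5])

```text
clock: 18.0
tcp_pos: [0.5591, -0.2168, 0.2037]
orientation: [2.56, -0.597, -0.159]
contact_force: [-0.5, -0.6, -0.5]
grip_width: 0.0093
```

```bash
python3 look.py 10
python3 - <<'E'
import cv2
im=cv2.imread("pics/wrist10.png")[240:440,220:480];cv2.imwrite("pics/w10c.png",cv2.resize(im,None,fx=3,fy=3,interpolation=2))
E
```

```text
t 18.0 p [ 0.5591 -0.2168  0.2037] F [-0.48 -0.58 -0.54] M [ 0.533 -0.203 -0.099] w 0.0093 xhd -26.27 xpitch 0.0 lean 29.92 q [-0.49  0.58  0.72  1.76  0.15  1.09 -0.37]
hoop centre in stand x,y,z mm [ -0.9  -0.8 137.1]
centre tool y,z [-1.41669427 75.82271461] x at y:  [0.00055445 0.24991799] n 8429 y range -100.77036533818743 42.39385991391635 rms 1.3820355378699647
world [ 0.54311801 -0.24973112  0.13730418]
```

View pics/w10c.png

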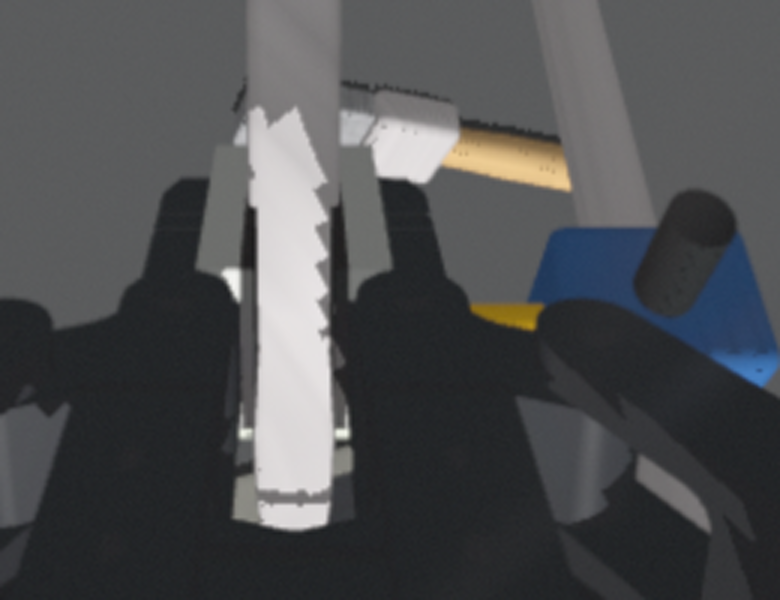

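View pics/s10c.png

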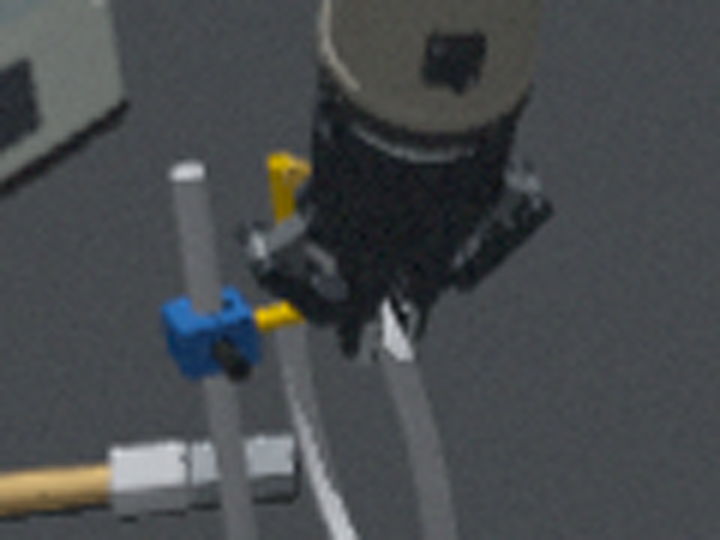

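Request:
servo_tool(increments=[0,0,0,0,0,0,10,0,0,0,0,0,0,11,0,0,0,0,0,0,12,0,0,0,0,0,0,14,0,0,0,0,0,0,17,0,0,0,0,0,0,20,0,0,0,0,0,0,24,0,0,0,0,0,0,28], squeeze=20)

```text
clock: 19.1
tcp_pos: [0.5591, -0.2168, 0.2037]
orientation: [2.56, -0.597, -0.16]
contact_force: [0.4, -1.2, 0.2]
grip_width: 0.028
```

```bash
python3 look.py 11
python3 - <<'E'
import cv2
im=cv2.imread("pics/wrist11.png")[240:440,220:480];cv2.imwrite("pics/w11c.png",cv2.resize(im,None,fx=3,fy=3,interpolation=2))
E
```

```text
t 19.1 p [ 0.5591 -0.2168  0.2037] F [ 0.39 -1.24  0.23] M [ 0.444 -0.256  0.064] w 0.028 xhd -26.26 xpitch 0.0 lean 29.91 q [-0.49  0.58  0.72  1.76  0.15  1.09 -0.37]
hoop centre in stand x,y,z mm [ -1.   -0.8 137.1]
centre tool y,z [-2.16075691 76.10789347] x at y:  [-0.00049416  0.21840972] n 8493 y range -101.57307329764232 44.536977982309814 rms 0.5873322124310902
world [ 0.54334047 -0.24921305  0.13665327]
```

View pics/w11c.png

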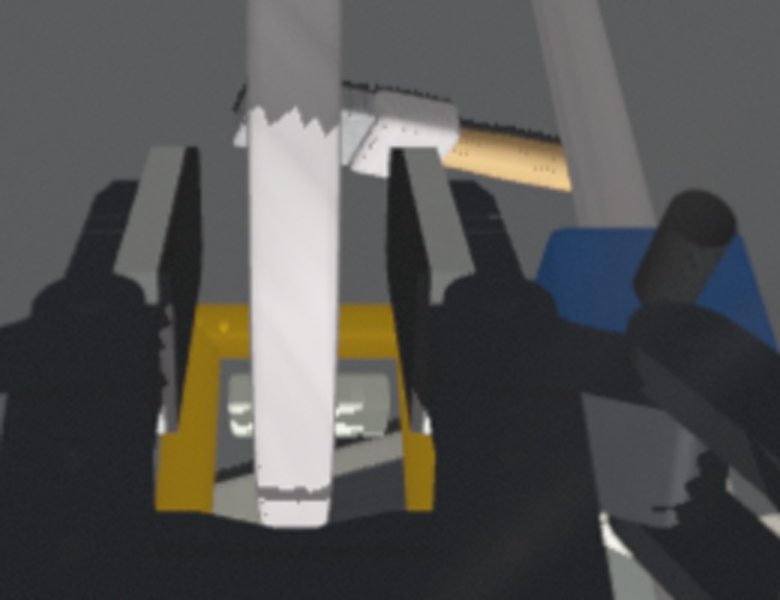

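Request:
servo_tool(increments=[0,0,-5,0,0,0,28,0,0,-10,0,0,0,28,0,0,-15,0,0,0,28,0,0,-20,0,0,0,28,0,0,-20,0,0,0,28,0,0,-20,0,0,0,28,0,0,-20,0,0,0,28,0,0,-10,0,0,0,28])

```text
clock: 20.2
tcp_pos: [0.5865, -0.1622, 0.3093]
orientation: [2.561, -0.596, -0.157]
contact_force: [-0.6, 0.2, 1.6]
grip_width: 0.0277
```

```bash
python3 look.py 12; python3 wh.py >/dev/null
python3 - <<'E'
import sys;sys.path.insert(0,'.')
from wh import *
S,im,ok=run("wrist12",(240,480,100,340))
E
```

```text
t 20.2 p [ 0.5865 -0.1622  0.3093] F [-0.63  0.21  1.63] M [ 0.415 -0.21   0.007] w 0.0277 xhd -26.19 xpitch 0.1 lean 29.84 q [-0.58  0.5   0.74  1.6   0.16  1.34 -0.38]
hoop centre in stand x,y,z mm [ -0.3  60.4 242.6]
centre tool y,z [-1.63326689 71.29532541] x at y:  [-3.12510459e-04 -5.03064865e-01] n 480 y range -88.09031128047532 81.7144820746444 rms 8.450187332973503
world [ 0.57117648 -0.19258161  0.24660546]
red 1 med [-22.5   2.8 278.8] p3 [-22.5   2.8 278.8] p97 [-22.5   2.8 278.8]
yellow 2037 med [ 11.8   2.9 238.5] p3 [-21.5  -0.4 208.9] p97 [ 37.4   5.1 277. ]
white 1193 med [ -0.5  21.1 232. ] p3 [ -6.7 -34.5 223.3] p97 [  7.   48.3 236.7]
rod 2083 med [ 58.3   5.3 223.1] p3 [ 52.9   0.4 126.9] p97 [ 65.1  35.9 275.1]
blue 677 med [ 57.3   7.3 221.8] p3 [ 43.3 -12.  219.3] p97 [ 74.9  14.2 222.9]
200 tip 14 [-14.5   3.2 207.4] xrange [-19.7  -9.5]
208 tip 135 [-14.4   2.7 212. ] xrange [-20.9  -8.1]
208 shank 239 [ 18.3   2.4 211.9] xrange [ 7.9 29. ]
216 tip 86 [-17.7   2.7 220.1] xrange [-21.9 -13.8]
216 shank 83 [ 20.8   2.7 219.9] xrange [16.9 25.1]
224 tip 82 [-17.4   2.9 227.9] xrange [-21.6 -13.6]
224 shank 88 [ 20.8   2.8 228. ] xrange [17.3 24.7]
232 tip 95 [-17.9   2.8 235.9] xrange [-21.9 -14. ]
232 shank 88 [ 20.6   2.8 236.1] xrange [17.1 24.2]
240 tip 96 [-17.6   2.8 244.1] xrange [-21.6 -13.8]
240 shank 82 [ 20.2   2.8 243.9] xrange [16.8 23.6]
248 tip 110 [-17.5   2.6 252.2] xrange [-21.8 -13.6]
248 shank 84 [ 20.1   2.8 252. ] xrange [17.1 23.2]
256 tip 102 [-17.6   2.9 260.2] xrange [-21.5 -14. ]
256 shank 78 [ 19.5   2.7 260. ] xrange [16.9 22.4]
264 tip 121 [-17.    2.4 268.2] xrange [-21.6  -7.8]
264 shank 60 [ 19.5   3.2 267.7] xrange [17.2 21.5]
272 tip 75 [-17.7   2.  274.4] xrange [-22.1  -5.3]
272 shank 147 [ 16.2   4.5 275.8] xrange [ 7.6 21.6]
```

View pics/wrist12.png

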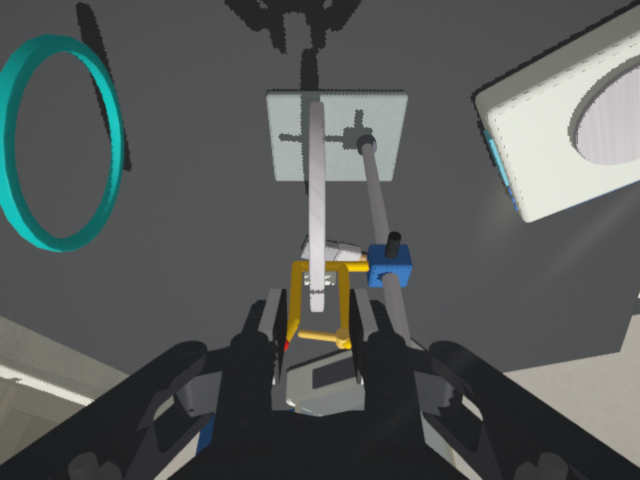

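View pics/s12c.png

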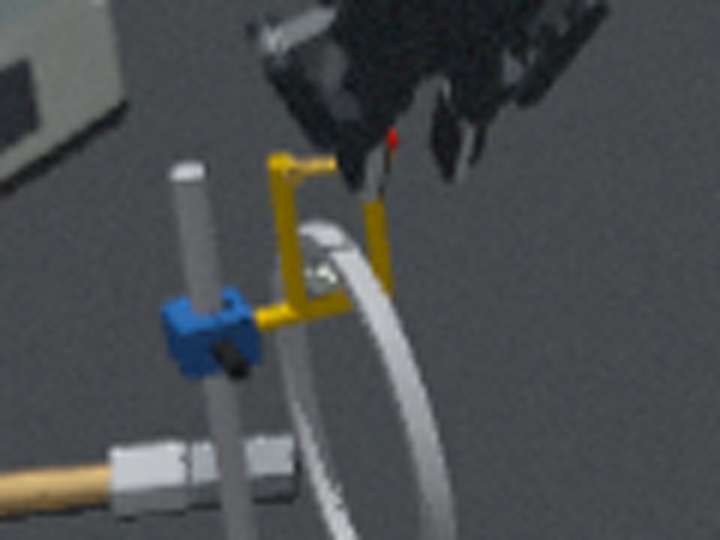

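Request:
servo_tool(increments=[0,0,-20,0,0,0,28,0,0,-20,0,0,0,28,0,0,-20,0,0,0,28,0,0,-10,0,0,0,28,0,0,0,0,0,0,28,0,0,0,0,0,0,28,0,0,0,0,0,0,28,0,0,0,0,0,0,28])

```text
clock: 21.3
tcp_pos: [0.6008, -0.132, 0.3681]
orientation: [2.56, -0.597, -0.16]
contact_force: [-0.4, -0.6, 0.7]
grip_width: 0.0279
```

Request:
servo_tool(increments=[0,0,0,0,0,0,28,0,0,0,0,0,0,28,0,0,0,0,0,0,28,0,0,0,0,0,0,28,0,0,0,0,0,0,28,0,0,0,0,0,0,28,0,0,0,0,0,0,28,0,0,0,0,0,0,28])

```text
clock: 22.3
tcp_pos: [0.601, -0.1318, 0.3684]
orientation: [2.56, -0.597, -0.16]
contact_force: [0.0, 0.8, 0.0]
grip_width: 0.0279
```

```bash
cat > chk.py <<'E'
import sys
from hf import *
o=st()
for k in range(5):
    for n in("wrist","scene"):
        im,d=grab_frame(n)
        if n=="wrist":
            P=cloud(calibration(n),d,o);h=np.radians(HD);X=np.array([np.cos(h),np.sin(h),0]);Y=np.array([-np.sin(h),np.cos(h),0])
            S=np.stack([(P-HO)@X,(P-HO)@Y,P[...,2]],-1)*1000;g=im.astype(int)
            m=np.isfinite(S).all(2)&(np.abs(np.hypot(S[...,1],S[...,2]-137)-97)<8)&(np.abs(S[...,0])<13)&(g.max(2)-g.min(2)<25)&(g.min(2)>60)
            q=S[m];pl=np.linalg.lstsq(np.c_[q[:,1:]-[0,137],np.ones(len(q))],q[:,0],rcond=None)[0]
            f=least_squares(lambda a:np.hypot(q[:,1]-a[0],q[:,2]-a[1])-100,[0,137],loss='soft_l1',f_scale=2)
            print(len(q),"x plane (yaw,pitch slope, x0)",pl.round(3),"centre y,z",f.x.round(1))
cv2.imwrite("pics/fs.png",cv2.resize(cv2.cvtColor(im,cv2.COLOR_RGB2BGR)[140:280,140:320],None,fx=4,fy=4,interpolation=2))
im,d=grab_frame("top");cv2.imwrite("pics/ft.png",im[:,:,::-1])
E
python3 chk.py
```

```text
t 22.3 p [ 0.601  -0.1318  0.3684] F [0.02 0.77 0.03] M [ 0.497 -0.221  0.023] w 0.0279 xhd -26.27 xpitch 0.0 lean 29.91 q [-0.61  0.49  0.75  1.48  0.16  1.48 -0.38]
2266 x plane (yaw,pitch slope, x0) [ 0.     0.    -0.901] centre y,z [ -1.2 136.5]
2261 x plane (yaw,pitch slope, x0) [ 0.001 -0.    -0.915] centre y,z [ -1.2 136.5]
2273 x plane (yaw,pitch slope, x0) [-0.001 -0.001 -0.763] centre y,z [ -0.9 136.5]
2265 x plane (yaw,pitch slope, x0) [ 0.001  0.001 -0.98 ] centre y,z [ -1.4 136.5]
2263 x plane (yaw,pitch slope, x0) [ 2.000e-03  1.000e-03 -1.064e+00] centre y,z [ -1.  136.5]
```

View pics/fs.png

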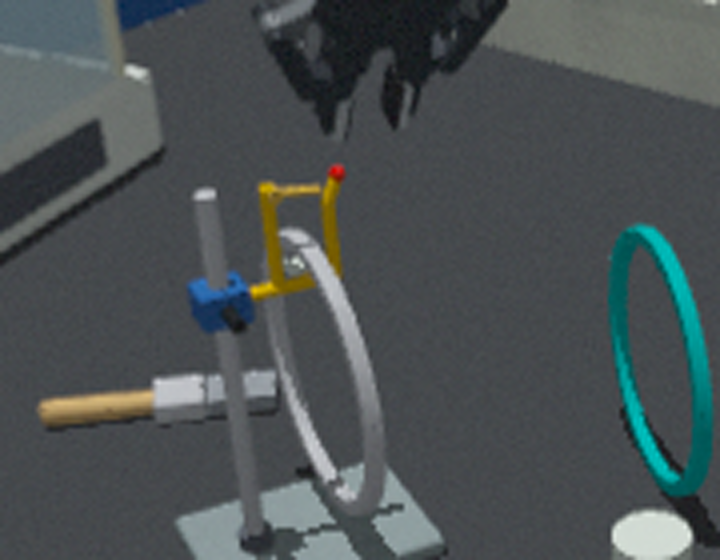

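View pics/ft.png

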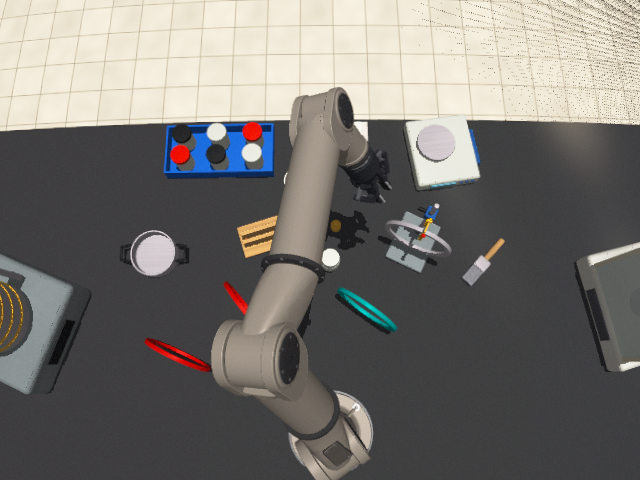

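The hoop hangs still and square, with its centre at about x = -1, y = -1 mm in the stand frame and z = 136.5 mm. The gate is shut above it and the gripper is clear. I'm handing in.

```bash
python3 -c "
from bench import *
print(hand_in())"
```

```text
the job is handed in; nothing more can be done
None
```

The hoop is hanging on the J-hook with the gate shut above it, and the job was handed in at about 23 s of the 72 s allowed; no verdict is reported.

I gripped the steel hoop by its rim about 30° left of the top, with the fingers tilted to stay clear of the hook. I lifted it out of the rack and passed it over the hook tip. Then I pushed it down through the gate, where I read about 5–8 N. I set it on the saddle at about 2 N and let go.

**Last checks:**
- **Hoop position:** in five wrist-camera readings its centre stayed within about 2 mm of the saddle line, and it was square to the hook within about 0.2°.
- **Stillness:** its position did not change beyond noise across the five readings.
- **Saddle:** the rim sits about 3–4 mm below my measured free saddle height of 228 mm, so the saddle is pressed down. This comes from images and force only, as there is no direct saddle reading.
- **Gate:** the images show it level and closed above the rim, and the force had dropped back to the free-hanging value once the rim passed it.
- **Robot:** the fingers are open and well clear, and the measured force was near zero.
- **Bench:** the jar, pan and brush look unmoved in the top view. The arm hid most of the dish, beaker and weight there, so I could not confirm those three, though the arm never went near them.

During the gate push the hoop turned about 1° in the grip and came back. No check failed or disagreed beyond the 2 mm calibration error.

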